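Start the flange nut on the tilted angle plate's stud

ROBOT

A 6-joint arm with a two-finger parallel gripper is mounted at the origin on a cart in front of the work surface, level with it; the furniture and walls round the work are solid. World frame = base frame: x ahead of the robot, y to its left, z up, the work surface at z = 0. Lengths are in m, angles in rad, forces in N, time in s.
With the tool pointing down it reaches from about 0.375 to 0.975 m from the base axis. Payload 3.8 kg.
Tool frame: the origin (TCP) lies on the centre line of the jaws, within the pads' length; the fingertips stand 17 mm ahead of it and the grasp point (between the pads) lies 2 mm behind it; z points along the fingers, y is the line along which they close (so a half turn about z gives the same grasp; the last joint's range is limited). The gripper opens to 88 mm and grips with 3 to 60 N. Pads are 18 mm wide; open, the fingers measure 123 mm over their backs; the gripper's body (75 mm by 187 mm) begins 45 mm behind the grasp point.
Start: joints at [1.163, 0.264, 1.604, -0, 1.274, -0.037], TCP at [0.245, 0.629, 0.256] pointing down, gripper open.
Joint ranges: [-2.63, 2.63], [-0.94, 2.18], [0.31, 2.57], [-1.31, 4.45], [0, 2.66], [-2.55, 2.55]. Speed limits (rad/s): [2.57, 2.57, 3.14, 3.14, 3.14, 3.14].

INTERFACE

Orientations are given as a 3x3 rotation matrix whose columns are the frame's x, y, z axes.
In Python, from workcell import get_obs, get_image, close_job gives the robot as it stands. The module is installed in compiled form; this text tells all that it offers.
- The arm moves only by the tool move_arm, never from a script. Its argument "plan" is a list of rows, each an object with "xyz": the shift along the world's x, y, z normalised to -1 to 1, where 1 is 0.3 m, a list of three; "rot": the turn, a rotation vector about the world's x, y, z normalised to -1 to 1, where 1 is 180 degrees, a list of three; "fingers": the closure, from -1 (fully open) to 1 (shut). In form: [{"xyz": [tx, ty, tz], "rot": [ax, ay, az], "fingers": fingers}, ...]. A call has 1 to 8 rows; each row shifts and turns the commanded pose from where the row before left it; what a row does not reach is not made up. A row lasts 1/12 s, in which the tool goes at most 41.7 mm and 7.16 degrees, less where a joint would pass 70% of its speed; a pose out of reach is approached as far as the arm can. A call with a number of a shift or a turn outside -1 to 1 is refused whole. A call with a gripper value outside its range is refused whole. The fingers move at their own pace and stop on an object; the grip force is fixed at half the most. Time passes only in rows, so rows that do not move let the fingers close. It gives the time, the measured TCP pose, the force, the opening and the grip force at its end, in the units of the state.
- get_obs(): the state, without advancing time (a new reading comes with each control period).
- get_image(name): name is "scene" or "top" or "wrist"; returns a dict with "image" (384x512x3 uint8, blue, green, red), "z_map" (384x512 float32, m along the optical axis (not along the pixel's ray), 0 where there is no reading), "mtx" (3x3 intrinsics, pixels), "view" (4x4, takes a point from world to camera coordinates). Camera axes: x right, y up, looking along -z (the intrinsics and any distortion apply to the point x, -y, -z); pixel columns grow to the right and rows downward; lengths in m; the calibration is good to about 2 mm. The wrist camera is an equidistant fisheye: a pixel r from the principal point sees the ray r / f radians off the axis. A picture is of the moment at which its call begins.
- close_job(): hands the job in; it is judged then, once.
The state is a dict: "time": time; "q": joint angles; "qd": joint speeds; "effort": joint torques, N m; "ee_pos": TCP position; "tcp_rot": TCP orientation; "wrist_force": force on the tool from outside, world axes, zero at the start; "ft_torque": the same for the moment, N m; "gripper_width": opening from 0.0 (shut) to 1.0 (fully open); "finger_force": force on a finger pad.
Only numpy, scipy, OpenCV 4.12 (cv2) and the standard library are available. Lean on these libraries where they do the work, as an engineer would, in place of code of your own. Each camera call takes 0.05 s, during which the arm holds its last target. There are 200 camera calls.

TASK

Take the big flange nut from the bench and set it squarely over the sloping stud of the angle plate so that its two inner lugs rest on top of the stud's ridges (not over the gaps). Back it off anticlockwise until it drops in, then turn it clockwise about a quarter turn so that it is locked under the ridges, flat on its seat, and let go. Leave the loose specimen puck and the steel reference disc where they are.

Things in the scene. Friction and masses are not known exactly. Their poses are not given: they have to be found in the camera images.
- nut: Loose steel flange nut, 0.25 kg, lying flange down. Flange 72 mm across, 8 mm thick; above it a hexagon 46 mm across flats, 8 to 40 mm above the underside, to be gripped on two opposite flats. Hole 34 mm wide with two opposite lugs along the nut's +x and -x. Flats face +x and every 60 degrees from it. Origin: centre of underside, z up the axis. A half turn gives the same nut.
- nut_lug (a point): Inner end of the nut's +x lug, 10 mm from the axis, 5 mm above the underside. Both lugs are 7 mm wide, from 2 to 8 mm above the underside; a small dark mark on the flange shows where each is.
- stud: Fixed dark stud leaning 30 degrees from vertical, towards the low edge of the angle plate (roughly to the robot; plate turned up to 23 degrees). Origin: centre of the 48 mm seat washer on which the flange ends; z to the tip, x up the slope. Core 16 mm thick, 48 mm long, last 12 mm a cone. Two ridges out to 15 mm from the axis, with 80 degree gaps centred on +x and -x. Nothing near is higher.
- stud_ridge (a point): Top of one ridge, 12 mm from the axis, 75 degrees clockwise (seen from the tip) of the +x gap's centre; the other is opposite. Each runs clockwise from 40 degrees (12 to 17 mm above the seat) to 140 degrees (9.5 to 14.5 mm). A nut with lugs 60 to 100 degrees clockwise of the gaps rests on them, underside 12 to 15 mm above the seat. Turned back, it drops within 20 degrees of a gap centre.
- stud_stop (a point): Top of the tooth that stands on the end of the ridge, 120 to 140 degrees clockwise of the +x gap, up to 22.5 mm above the seat and out to 13 mm; the other is opposite. Below the ridge a stop fills the same angle: a dropped nut turns freely clockwise under the ridges until the stop, about 100 degrees. The nut does not slide in the grip: the hand must let it down and turn about the stud's axis.
- specimen: Loose black round specimen puck, 30 mm across, 16 mm high, between nut and angle plate: leave alone. Origin: centre of its underside.
- ref_block: Loose plain steel disc, 60 mm across, 11 mm high, to the right behind the angle plate: leave alone. Origin: centre of its underside.
There are look-alikes about, which are no part of the job. Several things look just like the nut: the one meant starts nearest to the robot's base.

How it is judged:
By the outcome, as a careful person would: the job done as asked, in the order asked, and still so for the second after the job is handed in, with the robot touching nothing.
It also fails if it takes over 58 s, if anything falls off the work surface, if the arm or the gripper's body presses on something with over 40 N, if the wrist force passes 120 N, or if a joint passes its speed limit or range.

## Working session

There is one attempt and no reset: what is moved stays moved. The work goes in short steps, Python scripts to look and compute and a tool call to move; the robot and the scene stay as the last step left them, time stands still between calls to the robot, and variables do not carry over. Pictures are saved under pics/ and viewed, at most 10 in all, crops included, and the job is handed in when it is done.

Besides the shell and the picture viewer there is one more tool, called after "Request:" by a JSON object that holds its "method" and its "body", one argument or row to a line. move_arm: Moves the arm, as the interface text tells. Its arguments: {"type":"object","properties":{"plan":{"type":"array"}},"required":["plan"]}

```bash
mkdir -p pics
cat > h.py <<'E'
import numpy as np, cv2
from workcell import get_obs, get_image, close_job
def cloud(d):
    K=d["mtx"];z=d["z_map"];h,w=z.shape
    u,v=np.meshgrid(np.arange(w),np.arange(h))
    p=np.stack([(u-K[0,2])/K[0,0]*z,-(v-K[1,2])/K[1,1]*z,-z,np.ones_like(z)],-1)
    P=p@np.linalg.inv(d["view"]).T
    P=P[...,:3];P[z==0]=np.nan
    return P
E
python3 - <<'E'
from h import *
np.set_printoptions(precision=4,suppress=True)
for n in("scene","top"):
    d=get_image(n);cv2.imwrite(f"pics/{n}0.png",cv2.resize(d["image"],(800,600)));np.save(n+"0.npy",d,allow_pickle=True)
    print(n,d["mtx"],np.linalg.inv(d["view"]))
print(get_obs())
E
```

```text
scene [[370.5463   0.     251.6661]
 [  0.     370.5463 194.2107]
 [  0.       0.       1.    ]] [[ 0.5048  0.4676 -0.7256 -0.0871]
 [-0.863   0.2533 -0.4371 -0.4857]
 [-0.0206  0.8469  0.5314  0.5429]
 [ 0.      0.      0.      1.    ]]
top [[381.7672   0.     259.4112]
 [  0.     381.7672 191.2108]
 [  0.       0.       1.    ]] [[ 0.0155  0.9909 -0.1339  0.4244]
 [-0.9998  0.014  -0.0118 -0.1046]
 [-0.0098  0.134   0.9909  0.9838]
 [ 0.      0.      0.      1.    ]]
{'time': 0.1, 'q': array([ 1.1631,  0.2647,  1.6053, -0.    ,  1.2737, -0.0369]), 'qd': array([ 0.0002,  0.0001, -0.0019,  0.0006,  0.002 ,  0.0003]), 'effort': array([  0.0013, -50.3616, -35.8073,   0.0733,   0.0232,  -0.0001]), 'ee_pos': array([0.2444, 0.6285, 0.2545]), 'tcp_rot': array([[-0.932 ,  0.3624, -0.0008],
       [ 0.3624,  0.932 , -0.0019],
       [ 0.0001, -0.002 , -1.    ]]), 'wrist_force': array([-0.4964, -0.2815, -0.0013]), 'ft_torque': array([-0.005 ,  0.0369,  0.0058]), 'finger_force': 0.0, 'gripper_width': 0.9998450444777762}
```

View pics/scene0.png

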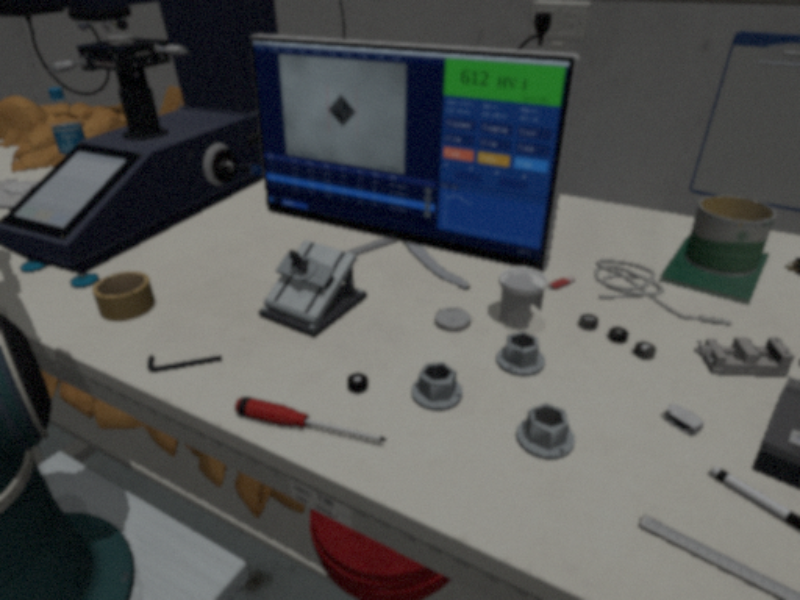

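View pics/top0.png

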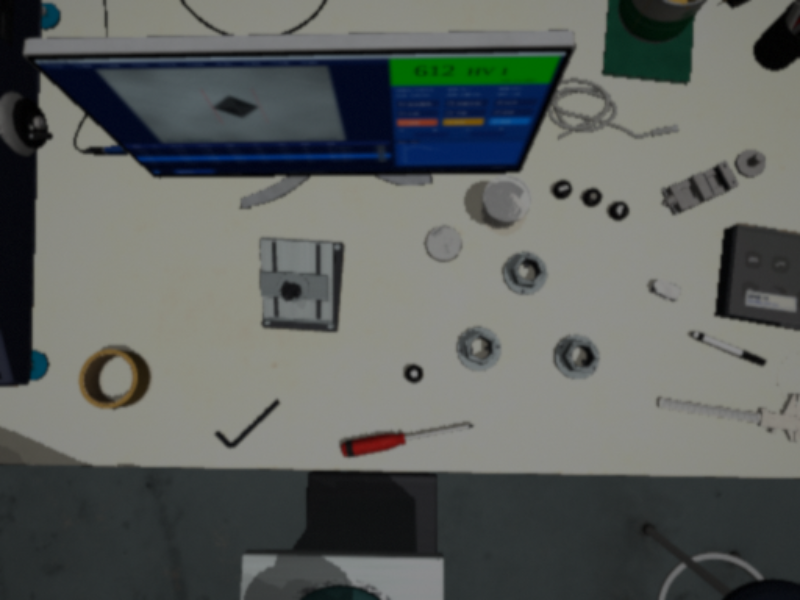

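The top view (800x600 pixels) shows nut candidates at (478,348), (577,356) and (524,272). The stud is at about (291,290), the puck at (413,373) and the reference disc at (443,243). In the scene view the nuts are at (437,385), (547,430) and (521,352). I'll measure the distances and take a close crop.

Run:
```python
from h import *
np.set_printoptions(precision=4,suppress=True)
d=np.load("top0.npy",allow_pickle=True).item();P=cloud(d)
for c in [(478,348),(577,356),(524,272),(413,373),(443,243)]:
    u,v=int(c[0]*.64),int(c[1]*.64)
    W=P[v-22:v+22,u-22:u+22].reshape(-1,3)
    hex_=W[(W[:,2]>.03)&(W[:,2]<.05)];fl=W[(W[:,2]>.005)&(W[:,2]<.014)]
    print(c,"floor",np.nanmedian(W[:,2]),"hex",len(hex_),hex_.mean(0) if len(hex_) else 0,np.median(hex_[:,2]) if len(hex_) else 0,"fl",len(fl),(fl.max(0)+fl.min(0))/2 if len(fl) else 0, "r",np.linalg.norm((hex_ if len(hex_) else fl)[:,:2].mean(0)) if len(hex_)+len(fl) else 0)
# angle plate region
z=P[...,2]
r=slice(145,220),slice(155,230)
print((z[r][::4,::4]*1000).round(0))
im=d["image"]
a=cv2.resize(im[195:255,275:340],None,fx=6,fy=6,interpolation=cv2.INTER_CUBIC)
b=cv2.resize(im[150:210,160:225],None,fx=6,fy=6,interpolation=cv2.INTER_CUBIC)
cv2.imwrite("pics/c0.png",np.clip(np.hstack([a,b]).astype(float)*1.3,0,255).astype(np.uint8))
```

```text
(478, 348) floor 0.00026477059077156806 hex 163 [ 0.4753 -0.2133  0.0385] 0.03895159483365662 fl 293 [ 0.4752 -0.2055  0.0091] r 0.5209737837822105
(577, 356) floor 0.0003687498950190049 hex 186 [ 0.4648 -0.3716  0.0381] 0.03863396073379011 fl 285 [ 0.4648 -0.373   0.0093] r 0.5950900956227549
(524, 272) floor 0.0001940099210687718 hex 170 [ 0.6015 -0.2901  0.0379] 0.03833220143838506 fl 261 [ 0.6081 -0.2848  0.0095] r 0.6678317115474358
(413, 373) floor -0.0004567514754326707 hex 0 0 0 fl 23 [ 0.4328 -0.1077  0.0098] r 0.44706347664784585
(443, 243) floor -0.00012070974146649593 hex 0 0 0 fl 405 [ 0.6436 -0.1556  0.0095] r 0.6683147921915761
[[ -2.  -1.   1.   0.   1.  -3.  -2.  -4.  -3.  -0.  -3.  -3.  -2.  -4.
   -1.   0.  -1.   3.  -2.]
 [ -3.   2.   0.  -1.  -1.   4.   2.  -1.  -1.   3.  -3.   1.   1.   3.
   -0.   1.  -2.  -2.  -1.]
 [ -1.  -2.  -4.  96.  92.  92.  89.  88.  86.  86.  -3.  -2.  -3.  -0.
   -3.  -1.  -2.  -1.  -2.]
 [  0.  -2.   0.  90.  93.  89.  93.  93.  91.  91.  95.  94.  94.  94.
   95.  14.  14.  -1.  -4.]
 [ -1.  -3.  -2.  85.  84.  85.  86.  89.  88.  8
[... 751 characters left out ...]
 [ -2.   2.  -0.   3.  43.  45.  44.  48.  44.  47.  47.  46.  48.  48.
   45.  12.   0.  -1.  -1.]
 [  0.  -0.   2.  -2.  40.  41.  40.  38.  39.  39.  42.  42.  43.  46.
   43.  14.  -2.  -0.  -2.]
 [ -2.  -0.   1.   0.  33.  36.  36.  36.  37.  34.  36.  36.  37.  38.
   36.  14.   3.  -3.   3.]
 [ -3.  -1.  -2.  -3.  24.  26.  27.  29.  28.  27.  31.  28.  29.  31.
   32.  13.   1.  -2.  -1.]
 [ -0.   0.  -0.  -2.  12.   8.  12.  12.  15.  14.  16.  16.  13.  16.
   17.  14.  -2.  -4.  -0.]
 [ -1.  -0.  -0.  -1.  -3.  -0.  -3.   3.   1.  -1.   2.  -3.   1.  -4.
    1.  -3.   1.   1.  -1.]
 [ -2.  -2.  -0.  -5.  -2.  -1.  -2.  -1.  -2.   1.  -2.  -3.   1.   2.
   -4.  -3.   0.   2.  -3.]]
```

View pics/c0.png

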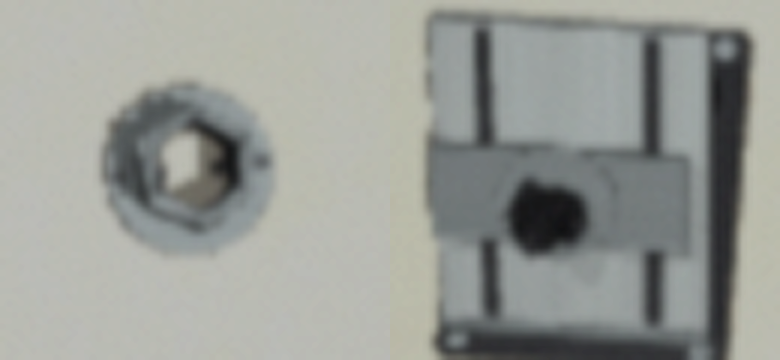

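Nut (478,348) at about (0.475,-0.21) is nearest to the base (r 0.52, against 0.60 and 0.67), and the crop confirms it. Its dark mark lies towards -y. I'll travel there now.

Request:
{"method": "move_arm", "body": {
  "plan": [
    {"xyz": [0.065, -0.116, 0], "rot": [0, 0, -0.037], "fingers": -1},
    {"xyz": [0.065, -0.116, 0], "rot": [0, 0, -0.037], "fingers": -1},
    {"xyz": [0.065, -0.116, 0], "rot": [0, 0, -0.037], "fingers": -1},
    {"xyz": [0.065, -0.116, 0], "rot": [0, 0, -0.037], "fingers": -1},
    {"xyz": [0.065, -0.116, 0], "rot": [0, 0, -0.037], "fingers": -1},
    {"xyz": [0.065, -0.116, 0], "rot": [0, 0, -0.037], "fingers": -1},
    {"xyz": [0.065, -0.116, 0], "rot": [0, 0, -0.037], "fingers": -1},
    {"xyz": [0.065, -0.116, 0], "rot": [0, 0, -0.037], "fingers": -1}
  ]
}}

```text
time: 0.77
ee_pos: [0.4008, 0.3488, 0.2553]
tcp_rot: [[-0.262, 0.965, -0.0], [0.965, 0.262, -0.0], [-0.0, -0.001, -1.0]]
wrist_force: [0.1, -0.3, -0.2]
gripper_width: 0.999
finger_force: 0.0
```

Request:
{"method": "move_arm", "body": {
  "plan": [
    {"xyz": [0.065, -0.116, 0], "rot": [0, 0, -0.037], "fingers": -1},
    {"xyz": [0.065, -0.116, 0], "rot": [0, 0, -0.037], "fingers": -1},
    {"xyz": [0.065, -0.116, 0], "rot": [0, 0, -0.037], "fingers": -1},
    {"xyz": [0.065, -0.116, 0], "rot": [0, 0, -0.037], "fingers": -1},
    {"xyz": [0, -0.116, 0], "rot": [0, 0, -0.037], "fingers": -1},
    {"xyz": [0, -0.116, 0], "rot": [0, 0, -0.037], "fingers": -1},
    {"xyz": [0, -0.116, 0], "rot": [0, 0, -0.037], "fingers": -1},
    {"xyz": [0, -0.116, 0], "rot": [0, 0, -0.037], "fingers": -1}
  ]
}}

```text
time: 1.43
ee_pos: [0.478, 0.0706, 0.2552]
tcp_rot: [[0.618, 0.787, -0.001], [0.787, -0.618, -0.0], [-0.001, -0.001, -1.0]]
wrist_force: [1.4, 0.1, -0.4]
gripper_width: 1.001
finger_force: 0.0
```

Request:
{"method": "move_arm", "body": {
  "plan": [
    {"xyz": [0, -0.116, 0], "rot": [0, 0, -0.037], "fingers": -1},
    {"xyz": [0, -0.116, 0], "rot": [0, 0, -0.037], "fingers": -1},
    {"xyz": [0, -0.116, 0], "rot": [0, 0, -0.037], "fingers": -1},
    {"xyz": [0, -0.116, 0], "rot": [0, 0, -0.037], "fingers": -1},
    {"xyz": [0, -0.116, 0], "rot": [0, 0, -0.037], "fingers": -1},
    {"xyz": [0, -0.116, 0], "rot": [0, 0, -0.037], "fingers": -1},
    {"xyz": [0, -0.116, 0], "rot": [0, 0, -0.037], "fingers": -1},
    {"xyz": [0, -0.116, 0], "rot": [0, 0, -0.037], "fingers": -1}
  ]
}}

```text
time: 2.1
ee_pos: [0.4779, -0.2077, 0.2553]
tcp_rot: [[1.0, -0.025, -0.0], [-0.025, -1.0, 0.0], [-0.0, -0.0, -1.0]]
wrist_force: [0.1, -0.7, 0.8]
gripper_width: 1.001
finger_force: 0.0
```

Run:
```python
from h import *
np.set_printoptions(precision=4,suppress=True)
o=get_obs();print(o["time"],o["ee_pos"],o["tcp_rot"],o["q"],o["wrist_force"])
d=get_image("wrist");np.save("w1.npy",d,allow_pickle=True)
T=np.eye(4);T[:3,:3]=o["tcp_rot"];T[:3,3]=o["ee_pos"]
print(d["mtx"],np.linalg.inv(T)@np.linalg.inv(d["view"]))
cv2.imwrite("pics/w1.png",cv2.resize(d["image"],(800,600)))
```

```text
2.1 [ 0.4779 -0.2077  0.2553] [[ 0.9997 -0.0249 -0.0004]
 [-0.0249 -0.9997  0.0003]
 [-0.0004 -0.0003 -1.    ]] [-0.4578 -0.0283  1.9294  0.0001  1.241   1.1379] [ 0.0629 -0.7449  0.7991]
[[297.3186   0.     250.5404]
 [  0.     297.3186 195.9818]
 [  0.       0.       1.    ]] [[-0.0006  0.9527  0.304   0.0788]
 [ 1.      0.0006  0.     -0.0004]
 [-0.0001  0.304  -0.9527 -0.1283]
 [ 0.      0.      0.      1.    ]]
```

View pics/w1.png

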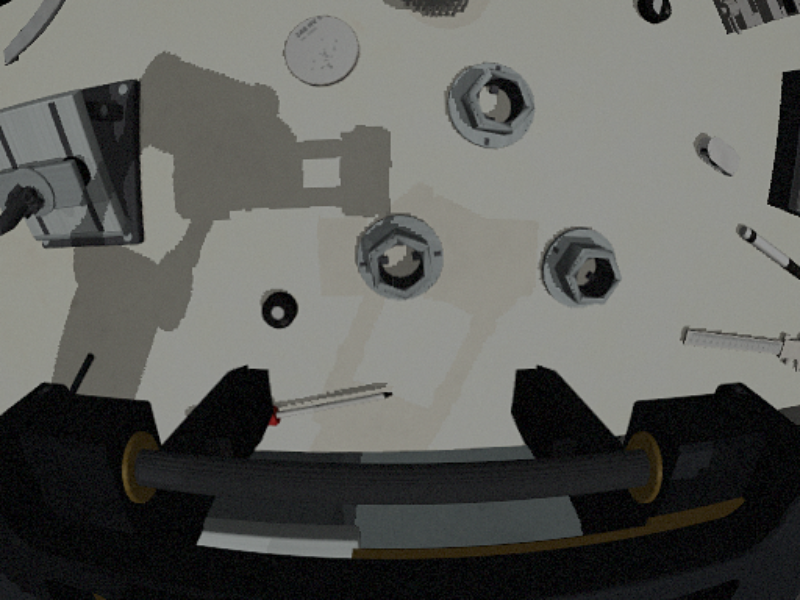

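The wrist view shows the target nut at about (400,256), with dark lug marks at about (362,260) and (437,253). The stud is at the left, at about (25,195). Next I'll cast rays.

```bash
cat >> h.py <<'E'
def frays(d,uv):
    K=d["mtx"];x=(uv[...,0]-K[0,2])/K[0,0];y=(uv[...,1]-K[1,2])/K[1,1]
    th=np.hypot(x,y);s=np.where(th>1e-9,np.sin(th)/np.maximum(th,1e-9),1)
    r=np.stack([x*s,-y*s,-np.cos(th)],-1);C=np.linalg.inv(d["view"])
    return C[:3,3],r@C[:3,:3].T,np.cos(th)
def onplane(d,uv,p,n):
    c,r,_=frays(d,np.asarray(uv,float));n=np.asarray(n,float)
    return c+r*(((np.asarray(p)-c)@n)/(r@n))[...,None]
def wcloud(d):
    z=d["z_map"];h,w=z.shape;u,v=np.meshgrid(np.arange(w),np.arange(h))
    c,r,ct=frays(d,np.stack([u,v],-1).astype(float))
    P=c+r*(z/ct)[...,None];P[z==0]=np.nan
    return P
E
python3 - <<'E'
from h import *
np.set_printoptions(precision=4,suppress=True)
d=np.load("w1.npy",allow_pickle=True).item();P=wcloud(d);g=d["image"].astype(float).mean(2)
u,v=np.meshgrid(np.arange(512),np.arange(384));uv=np.stack([u,v],-1)
Q=onplane(d,uv,[0,0,.008],[0,0,1])
near=np.hypot(P[...,0]-.475,P[...,1]+.21)<.045
print("floor",np.nanmedian(P[...,2][near&(abs(P[...,2])<.004)]))
fm=near&(P[...,2]>.004)
m=cv2.morphologyEx(fm.astype(np.uint8),cv2.MORPH_OPEN,np.ones((3,3)))
c=max(cv2.findContours(m,0,2)[0],key=cv2.contourArea)[:,0]
# outline onto flange plane; use radius-consistent points
q=onplane(d,c,[0,0,.006],[0,0,1])[:,:2]
(cx,cy),r=cv2.minEnclosingCircle((q*1000).astype(np.float32));print("encl",cx,cy,r)
A=np.c_[2*q,np.ones(len(q))]
for _ in range(5):
    s=np.linalg.lstsq(A,(q**2).sum(1),rcond=None)[0];R=np.sqrt(s[2]+s[:2]@s[:2]);e=np.hypot(*(q-s[:2]).T)-R
    k=abs(e)<max(2*e.std(),.001);q=q[k];A=A[k]
print("fit",s[:2],R,len(q)); C=s[:2]
# marks
rr=np.hypot(Q[...,0]-C[0],Q[...,1]-C[1]);aa=np.degrees(np.arctan2(Q[...,1]-C[1],Q[...,0]-C[0]))
ann=(rr>.028)&(rr<.0345)
i=np.argsort(g[ann])[:24];print("dark",np.c_[aa[ann][i],rr[ann][i]*1000,g[ann][i]].round(1))
h=near&(P[...,2]>.034);H=P[h];print("hextop",H[:,:2].min(0)/2+H[:,:2].max(0)/2,H.mean(0),h.sum())
cv2.imwrite("pics/w1c.png",np.hstack([cv2.resize(d["image"][125:205,215:300],None,fx=5,fy=5,interpolation=2),cv2.resize(d["image"][90:170,0:78],None,fx=5,fy=5,interpolation=2)])[:400,:800])
E
```

```text
floor -0.000704861220847619
encl -33.684173583984375 -227.08523559570312 384.2427062988281
fit [-0.2995 -0.2166] 0.479023040349377 123
dark []
hextop [ 0.4798 -0.2134] [ 0.4989 -0.214   0.3164] 18537
```

View pics/w1c.png

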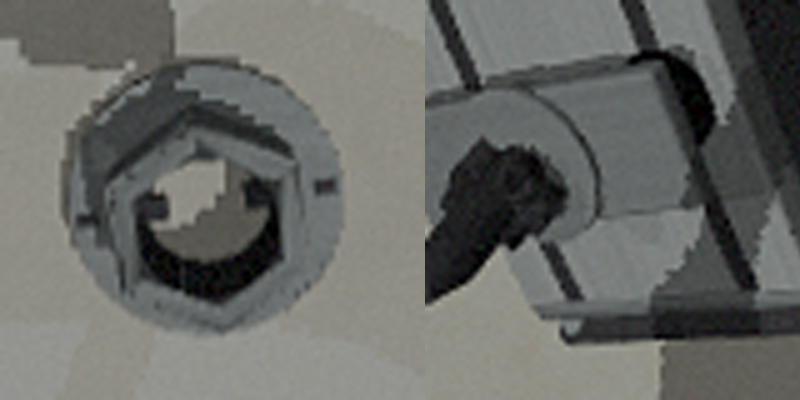

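The crop shows the marks at crop (88,220) and (325,187), which are image pixels (232.6,169) and (280,162.4). The mask also caught the gripper, so I'll limit it by height and use the marks directly.

Run:
```python
from h import *
np.set_printoptions(precision=4,suppress=True)
d=np.load("w1.npy",allow_pickle=True).item();P=wcloud(d);g=d["image"].astype(float).mean(2)
u,v=np.meshgrid(np.arange(512),np.arange(384));uv=np.stack([u,v],-1)
near=(np.hypot(P[...,0]-.475,P[...,1]+.21)<.05)&(P[...,2]<.06)
m=cv2.morphologyEx((near&(P[...,2]>.004)).astype(np.uint8),cv2.MORPH_OPEN,np.ones((3,3)))
c=max(cv2.findContours(m,0,2)[0],key=cv2.contourArea)[:,0]
q=onplane(d,c,[0,0,.006],[0,0,1])[:,:2]
A=np.c_[2*q,np.ones(len(q))]
for _ in range(5):
    s=np.linalg.lstsq(A,(q**2).sum(1),rcond=None)[0];R=np.sqrt(s[2]+s[:2]@s[:2]);e=np.hypot(*(q-s[:2]).T)-R
    k=abs(e)<max(2*e.std(),.0007);q=q[k];A=A[k]
print("flange",s[:2],R,len(q))
M=onplane(d,[[232.6,169],[280,162.4]],[0,0,.008],[0,0,1])[:,:2]
t=M[0]-M[1];print("marks",M,M.mean(0),"lug dir deg",np.degrees(np.arctan2(t[1],t[0])),np.linalg.norm(t))
# refine marks: dark centroid in 7x5 window
mm=[]
for x,y in [(232,169),(280,162)]:
    w=g[y-4:y+5,x-5:x+6];k=np.clip(np.median(w)-10-w,0,None);yy,xx=np.mgrid[y-4:y+5,x-5:x+6];mm.append([(k*xx).sum()/k.sum(),(k*yy).sum()/k.sum()])
M=onplane(d,mm,[0,0,.008],[0,0,1])[:,:2];t=M[0]-M[1];print(np.array(mm),M.mean(0),np.degrees(np.arctan2(t[1],t[0])),np.linalg.norm(t))
h=near&(P[...,2]>.032)
m=cv2.morphologyEx(h.astype(np.uint8),cv2.MORPH_CLOSE,np.ones((5,5)))
c=max(cv2.findContours(m,0,2)[0],key=cv2.contourArea)[:,0]
q=onplane(d,cv2.convexHull(c)[:,0],[0,0,.04],[0,0,1])[:,:2]
(a,b),R=cv2.minEnclosingCircle((q*1000).astype(np.float32));print("hex",a,b,R,"z",np.median(P[h][:,2]))
```

```text
flange [ 0.4784 -0.2141] 0.035414791320651354 69
marks [[ 0.474  -0.1839]
 [ 0.4813 -0.2453]] [ 0.4776 -0.2146] lug dir deg 96.73333335060848 0.061824482903964695
[[233.6042 168.1984]
 [279.2385 162.0005]] [ 0.4784 -0.2148] 96.53668448725794 0.0594549828060522
hex 478.8431701660156 -214.10594177246094 25.923696517944336 z 0.03875986137572934
```

Request:
{"method": "move_arm", "body": {
  "plan": [
    {"xyz": [0.0017, -0.022, -0.09], "rot": [0, 0, 0.022], "fingers": -1},
    {"xyz": [0, 0, -0.1], "rot": [0, 0, 0.022], "fingers": -1},
    {"xyz": [0, 0, -0.1], "rot": [0, 0, 0], "fingers": -1},
    {"xyz": [0, 0, -0.1], "rot": [0, 0, 0], "fingers": -1},
    {"xyz": [0, 0, -0.1], "rot": [0, 0, 0], "fingers": -1},
    {"xyz": [0, 0, -0.1], "rot": [0, 0, 0], "fingers": -1},
    {"xyz": [0, 0, -0.1], "rot": [0, 0, 0], "fingers": -1},
    {"xyz": [0, 0, -0.06], "rot": [0, 0, 0], "fingers": -1}
  ]
}}

```text
time: 2.82
ee_pos: [0.4768, -0.2113, 0.0272]
tcp_rot: [[0.993, 0.12, -0.004], [0.12, -0.993, 0.002], [-0.004, -0.003, -1.0]]
wrist_force: [-0.1, 0.5, -0.6]
gripper_width: 1.002
finger_force: 0.0
```

Request:
{"method": "move_arm", "body": {
  "plan": [
    {"xyz": [0, 0, 0], "rot": [0, 0, 0], "fingers": -1},
    {"xyz": [0, 0, 0], "rot": [0, 0, 0], "fingers": 0.2},
    {"xyz": [0, 0, 0], "rot": [0, 0, 0], "fingers": 1},
    {"xyz": [0, 0, 0], "rot": [0, 0, 0], "fingers": 1},
    {"xyz": [0, 0, 0], "rot": [0, 0, 0], "fingers": 1},
    {"xyz": [0, 0, 0], "rot": [0, 0, 0], "fingers": 1},
    {"xyz": [0, 0, 0], "rot": [0, 0, 0], "fingers": 1},
    {"xyz": [0, 0, 0], "rot": [0, 0, 0], "fingers": 1}
  ]
}}

```text
time: 3.48
ee_pos: [0.4797, -0.2131, 0.0316]
tcp_rot: [[0.993, 0.119, 0.002], [0.119, -0.993, -0.001], [0.001, 0.001, -1.0]]
wrist_force: [-0.5, -0.2, 3.5]
gripper_width: 0.518
finger_force: 30.0
```

Request:
{"method": "move_arm", "body": {
  "plan": [
    {"xyz": [0, 0, 0.03], "rot": [0, 0, 0], "fingers": 1},
    {"xyz": [0, 0, 0.1], "rot": [0, 0, 0], "fingers": 1},
    {"xyz": [0, 0, 0.1], "rot": [0, 0, 0], "fingers": 1},
    {"xyz": [0, 0, 0.1], "rot": [0, 0, 0], "fingers": 1},
    {"xyz": [0, 0, 0.1], "rot": [0, 0, 0], "fingers": 1},
    {"xyz": [0, 0, 0.1], "rot": [0, 0, 0], "fingers": 1},
    {"xyz": [0, 0, 0.1], "rot": [0, 0, 0], "fingers": 1},
    {"xyz": [0, 0, 0.1], "rot": [0, 0, 0], "fingers": 1}
  ]
}}

```text
time: 4.15
ee_pos: [0.4783, -0.2122, 0.2513]
tcp_rot: [[0.993, 0.119, -0.001], [0.119, -0.993, 0.0], [-0.001, -0.001, -1.0]]
wrist_force: [-0.6, -0.9, -1.8]
gripper_width: 0.521
finger_force: 30.0
```

Run:
```python
from h import *
np.set_printoptions(precision=4,suppress=True)
for name,cl in (("top",cloud),("scene",cloud)):
    d=np.load(name+"0.npy",allow_pickle=True).item();P=cl(d);g=d["image"].astype(float).mean(2)
    if name=="top":
        box=np.zeros_like(g,bool);box[174:193,168:214]=True
    else:
        box=(P[...,0]>.45)&(P[...,0]<.62)&(P[...,1]>-.02)&(P[...,1]<.12)&(P[...,2]>.05)
    k=box&(P[...,2]>.068)&(P[...,2]<.11)
    X=P[k]
    if name=="top":
        for _ in range(8):
            c=X.mean(0);n=np.linalg.svd(X-c)[2][2];n*=np.sign(n[2]);e=(X-c)@n;X=X[abs(e)<max(2*e.std(),.002)]
        print(name,len(X),"n",n,"tilt",np.degrees(np.arccos(n[2])),"heading",np.degrees(np.arctan2(-n[1],-n[0])),"c",c,e.std())
        e=(P-c)@n
        n0,c0=n,c
    e=(P-c0)@n0
    s=(P[...,0]>.4)&(P[...,0]<.65)&(P[...,1]>-.02)&(P[...,1]<.14)&(e>.008)&(e<.07)
    S=P[s];ax=S-np.outer((S-c0)@n0,n0)
    print(name,"stud pts",len(S),"footprint centre",ax.mean(0),(ax.max(0)+ax.min(0))/2,"h max",np.percentile((S-c0)@n0,[50,90,99]))
```

```text
top 484 n [-0.5176  0.0246  0.8553] tilt 31.21238225050531 heading -2.7255040089886347 c [0.5641 0.0743 0.0849] 0.001656061729943372
top stud pts 289 footprint centre [0.4734 0.077  0.03  ] [0.4887 0.0601 0.0388] h max [0.0119 0.0397 0.0508]
scene stud pts 228 footprint centre [0.4805 0.0716 0.0344] [0.4888 0.0612 0.0393] h max [0.0122 0.0404 0.0508]
```

Request:
{"method": "move_arm", "body": {
  "plan": [
    {"xyz": [-0.008, 0.12, 0], "rot": [-0.001, -0.0208, 0], "fingers": 1},
    {"xyz": [-0.008, 0.12, 0], "rot": [-0.001, -0.0208, 0], "fingers": 1},
    {"xyz": [-0.008, 0.12, 0], "rot": [-0.001, -0.0208, 0], "fingers": 1},
    {"xyz": [-0.008, 0.12, 0], "rot": [-0.001, -0.0208, 0], "fingers": 1},
    {"xyz": [-0.008, 0.12, 0], "rot": [-0.001, -0.0208, 0], "fingers": 1},
    {"xyz": [-0.008, 0.12, 0], "rot": [-0.001, -0.0208, 0], "fingers": 1},
    {"xyz": [-0.008, 0.12, 0], "rot": [-0.001, -0.0208, 0], "fingers": 1},
    {"xyz": [-0.008, 0.12, 0], "rot": [-0.001, -0.0208, 0], "fingers": 1}
  ]
}}

```text
time: 4.82
ee_pos: [0.4586, 0.0758, 0.2499]
tcp_rot: [[0.86, 0.095, 0.501], [0.123, -0.992, -0.023], [0.495, 0.082, -0.865]]
wrist_force: [0.6, -0.1, -2.7]
gripper_width: 0.519
finger_force: 30.0
```

Request:
{"method": "move_arm", "body": {
  "plan": [
    {"xyz": [0, 0, 0], "rot": [0, 0, 0], "fingers": 1},
    {"xyz": [0, 0, 0], "rot": [0, 0, 0], "fingers": 1},
    {"xyz": [0, 0, 0], "rot": [0, 0, 0], "fingers": 1}
  ]
}}

```text
time: 5.07
ee_pos: [0.4593, 0.0751, 0.2495]
tcp_rot: [[0.862, 0.099, 0.497], [0.127, -0.992, -0.024], [0.491, 0.084, -0.867]]
wrist_force: [0.1, -0.5, -2.0]
gripper_width: 0.517
finger_force: 30.0
```

Run:
```python
from h import *
np.set_printoptions(precision=4,suppress=True)
o=get_obs();print(o["time"],o["ee_pos"],o["tcp_rot"],o["q"],o["wrist_force"],o["ft_torque"])
d=get_image("wrist");np.save("w2.npy",d,allow_pickle=True)
im=cv2.resize(d["image"],(800,600));cv2.imwrite("pics/w2.png",np.clip(im*1.5,0,255).astype(np.uint8))
```

```text
5.0667 [0.4593 0.0751 0.2495] [[ 0.8619  0.0988  0.4973]
 [ 0.1273 -0.9916 -0.0237]
 [ 0.4908  0.0837 -0.8673]] [ 0.19   -0.4614  2.3539 -0.1732  0.7477  1.7364] [ 0.1026 -0.4628 -1.9825] [ 0.0053  0.5146 -0.0015]
```

View pics/w2.png

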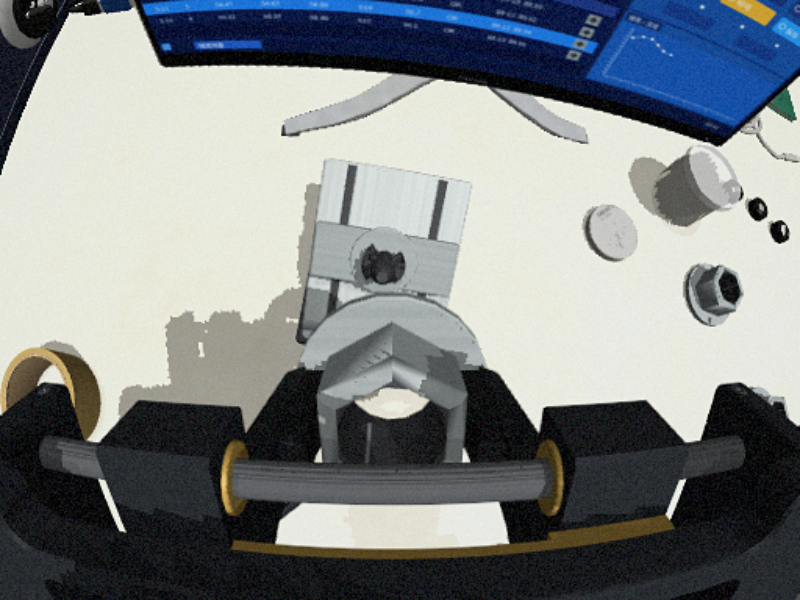

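The wrist view shows the stud with its washer at about (383,260), nearly along the axis, on a strip across the plate. The held nut is below it at about (393,350). Next I'll measure the seat plane, washer and slot directions.

Run:
```python
from h import *
np.set_printoptions(precision=4,suppress=True)
d=np.load("w2.npy",allow_pickle=True).item();P=wcloud(d);g=d["image"].astype(float).mean(2)
def fit(X):
    for _ in range(10):
        c=X.mean(0);n=np.linalg.svd(X-c)[2][2];n*=np.sign(n[2]);e=(X-c)@n;X=X[abs(e)<max(2*e.std(),.0008)]
    return c,n,len(X),e.std()
def m(poly):
    a=np.zeros(g.shape,np.uint8);cv2.fillPoly(a,[(np.array(poly)*.64).astype(int)],1);return a>0
S=m([(325,225),(455,245),(450,290),(415,285),(350,285),(315,272)])&~m([(350,240),(415,240),(415,290),(350,290)])
L=m([(330,165),(468,188),(460,238),(322,218)])
T=m([(100,260),(280,200),(290,90+70),(100,150)])
for nm,k in(("strip",S),("plate",L),("table",T)):
    X=P[k&np.isfinite(P[...,2])];c,n,N,s=fit(X);print(nm,N,s,"c",c,"n",n,"tilt",np.degrees(np.arccos(n[2])),"heading",np.degrees(np.arctan2(-n[1],-n[0])))
    if nm=="strip":c0,n0=c,n
x0,y0=200,128
im=np.clip(cv2.resize(d["image"][y0:y0+65,x0:x0+90],None,fx=8.5,fy=8.5,interpolation=cv2.INTER_CUBIC)*1.5,0,255).astype(np.uint8)
cv2.imwrite("pics/w2c.png",im)
```

```text
strip 1250 0.0005415395248530799 c [0.5662 0.0759 0.0842] n [-0.4915  0.0245  0.8705] tilt 29.482215734838093 heading -2.8554797721338705
plate 2665 0.0005702645659550255 c [0.6113 0.0745 0.0837] n [-0.5012  0.0225  0.865 ] tilt 30.11605907913066 heading -2.570644167828151
table 5008 0.0005991938407635475 c [ 0.6388  0.2875 -0.0006] n [0.0004 0.0001 1.    ] tilt 0.02617421644677917 heading -165.54666530244663
```

View pics/w2c.png

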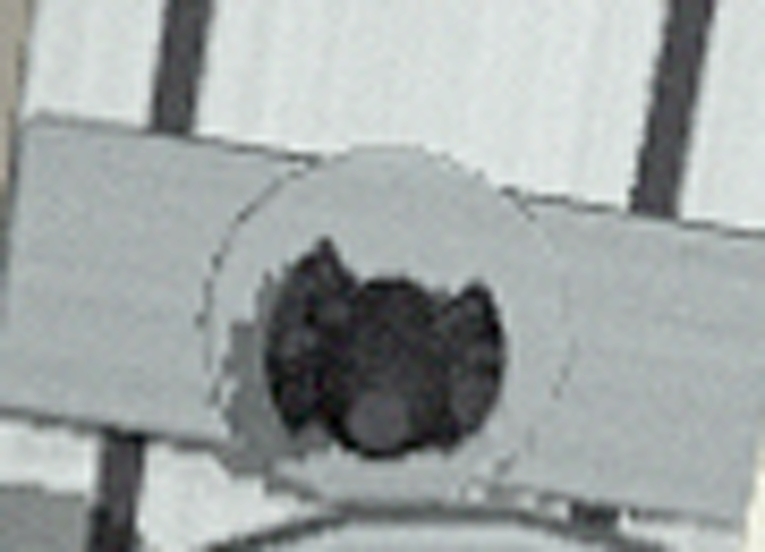

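The close crop shows the washer outline (top (395,148), left (205,320), right (575,330)), the tip disc at (380,418), and the gaps facing up and down the slope. I'll fit the circle and the axis.

Run:
```python
from h import *
np.set_printoptions(precision=4,suppress=True)
d=np.load("w2.npy",allow_pickle=True).item();P=wcloud(d)
n=np.array([-.4975,.0238,.8672]);n/=np.linalg.norm(n)   # blended plate/strip
c0=np.array([.5662,.0759,.0842])
px=lambda a:np.array(a,float)/8.5+[200-.44,128-.44]
xs=np.array([np.cos(np.radians(-2.7))*np.cos(np.pi/6),np.sin(np.radians(-2.7))*np.cos(np.pi/6),.5]);xs-=xs@n*n;xs/=np.linalg.norm(xs);ys=np.cross(n,xs)
w=np.array([(205,320),(225,250),(275,185),(320,160),(395,147),(455,157),(510,190),(545,225),(570,280),(572,350),(215,390),(500,465),(340,495)])
wp=px([(420,200),(350,200),(240,260),(540,320),(450,220)]).astype(int)
wz=[np.median(((P[y-2:y+3,x-2:x+3]-c0)@n)) for x,y in wp];print("washer height over strip",wz)
for h in (0,.001,.002,.003):
    q=onplane(d,px(w),c0+h*n,n);X=np.c_[(q-c0)@xs,(q-c0)@ys]
    A=np.c_[2*X,np.ones(len(X))];s=np.linalg.lstsq(A,(X**2).sum(1),rcond=None)[0];R=np.sqrt(s[2]+s[:2]@s[:2])
    C=c0+h*n+s[0]*xs+s[1]*ys
    print(h,"R",R,"C",C,"res",(np.hypot(*(X-s[:2]).T)-R).round(4))
    tip=onplane(d,px([[380,418]]),C+.048*n,n)[0]
    t=tip-C;print("  tip",tip,"offset x,y",t@xs,t@ys)
for nm,a in (("slotL",[(188,20),(172,120)]),("slotR",[(693,10),(657,205)]),("slotLbot",[(172,120),(115,500)]),("edge",[(40,118),(755,232)])):
    q=onplane(d,px(a),c0-.008*n if "slot" in nm else c0,n);t=q[0]-q[1];print(nm,"deg from xs",np.degrees(np.arctan2(t@ys,t@xs)))
# tip via depth: points >0.043 above strip near
k=np.zeros(P.shape[:2],bool);k[160:185,230:262]=True
e=(P-c0)@n;T=P[k&(e>.041)&(e<.06)];print("tip depth pts",len(T),T.mean(0) if len(T) else 0, ((T-c0)@n).max() if len(T) else 0)
# nut in tool frame
o=dict(p=np.array([.4593,.0751,.2495]),R=np.array([[.8619,.0988,.4973],[.1273,-.9916,-.0237],[.4908,.0837,-.8673]]))
q=(P-o["p"])@o["R"];k=(np.hypot(q[...,0],q[...,1])<.042)&(q[...,2]>.012)&(q[...,2]<.04)&(q[...,0]>.015)
F=q[k];print("flange pts",len(F),"z med",np.median(F[:,2]),"plane",np.linalg.lstsq(np.c_[F[:,:2],np.ones(len(F))],F[:,2],rcond=None)[0])
F=F[abs(F[:,2]-np.median(F[:,2]))<.003];print("max x",np.sort(F[:,0])[-20:].mean(),"y range",F[:,1].min(),F[:,1].max())
```

```text
washer height over strip [np.float64(0.003042755886621943), np.float64(0.002836621016844103), np.float64(0.0029392510929499623), np.float64(0.0030853444320633533), np.float64(0.003316201287500298)]
0 R 0.024127155573273766 C [0.5649 0.0777 0.0834] res [ 0.0002 -0.0003 -0.0001 -0.0002 -0.0002  0.     -0.0001  0.0003  0.0003
  0.      0.0005 -0.0004 -0.0003]
  tip [0.5407 0.0791 0.1248] offset x,y -0.00037248548969560924 0.0002577751471203337
0.001 R 0.02405291982347376 C [0.5646 0.0777 0.0844] res [ 0.0002 -0.0003 -0.0001 -0.0002 -0.0002  0.     -0.0001  0.0003  0.0003
  0.      0.0005 -0.0004 -0.0003]
  tip [0.5404 0.0792 0.1258] offset x,y -0.00033448724469870017 0.00026003585102765057
0.002 R 0.023978684073673758 C [0.5643 0.0778 0.0854] res [ 0.0002 -0.0003 -0.0001 -0.0002 -0.0002  0.     -0.0001  0.0003  0.0003
  0.      0.0005 -0.0004 -0.0003]
  tip [0.5402 0.0792 0.1268] offset x,y -0.00029648899970169396 0.0002622965549349868
0.003 R 0.02390444832387375 C [0.564  0.0778 0.0863] res [ 0.0002 -0.0003 -0.0001 -0.0002 -0.0002  0.     -0.0001  0.0003  0.0003
  0.      0.0005 -0.0004 -0.0003]
  tip [0.5399 0.0792 0.1278] offset x,y -0.00025849075470487856 0.00026455725884229857
slotL deg from xs -0.38562245589101296
slotR deg from xs 0.24610852895753313
slotLbot deg from xs -0.30311360163737444
edge deg from xs 90.35081902426577
tip depth pts 152 [0.5428 0.0793 0.1244] 0.052221873263142427
flange pts 2879 z med 0.024121177979928767 plane [0.2234 0.0001 0.0181]
max x 0.033825923576937214 y range -0.03109622287860018 0.03019976065048918
```

```bash
cat >> h.py <<'E'
from scipy.spatial.transform import Rotation as Ro
N=np.array([-.4995,.0236,.866]);N/=np.linalg.norm(N)
XS=np.array([.8651,-.0408,.5]);XS-=XS@N*N;XS/=np.linalg.norm(XS);YS=np.cross(N,XS)
SEAT=np.array([.564,.0778,.0866])
OFF=np.array([0.,0.,.0316])   # nut underside centre in tool frame (edited below)
def state(o,off=None):
    off=OFF if off is None else off
    R=o["tcp_rot"];c=o["ee_pos"]+R@off;e=c-SEAT;y=R[:,1]
    return dict(h=e@N*1e3,x=e@XS*1e3,y=e@YS*1e3,ang=np.degrees(np.arctan2(y@YS,y@XS)),tilt=np.degrees(np.arccos(np.clip(-R[:,2]@N,-1,1))),F=[round(float(v),1) for v in(o["wrist_force"]@XS,o["wrist_force"]@YS,o["wrist_force"]@N)],t=o["time"])
def goal(h,a,x=0,y=0):
    a=np.radians(a);yv=np.cos(a)*XS+np.sin(a)*YS;R=np.c_[np.cross(yv,-N),yv,-N]
    return SEAT+h*1e-3*N+x*1e-3*XS+y*1e-3*YS-R@OFF,R
def step(p,R,p1,R1,n):
    r=Ro.from_matrix(R1@R.T).as_rotvec()/np.pi/n;s=(p1-p)/.3/n
    print(n,"rows xyz",s.round(4),"rot",r.round(4),"mm/row",np.linalg.norm(s)*300,"deg/row",np.linalg.norm(r)*180)
E
python3 - <<'E'
from h import *
np.set_printoptions(precision=4,suppress=True)
d=np.load("w2.npy",allow_pickle=True).item();P=wcloud(d)
p=np.array([.4593,.0751,.2495]);R=np.array([[.8619,.0988,.4973],[.1273,-.9916,-.0237],[.4908,.0837,-.8673]])
q=(P-p)@R
m=((np.hypot(q[...,0],q[...,1])<.045)&(q[...,2]<.045)&(q[...,2]>-.03)).astype(np.uint8)
c=max(cv2.findContours(m,0,cv2.CHAIN_APPROX_NONE)[0],key=cv2.contourArea)[:,0]
c=c[(c[:,1]<225)];print(len(c),c.min(0),c.max(0))
for h in(.0296,.0316):
    X=((onplane(d,c,p+R[:,2]*h,R[:,2])-p)@R)[:,:2]
    X=X[X[:,0]>.008]
    for _ in range(4):
        A=np.c_[2*X,np.ones(len(X))];s=np.linalg.lstsq(A,(X**2).sum(1),rcond=None)[0];r=np.sqrt(s[2]+s[:2]@s[:2]);e=np.hypot(*(X-s[:2]).T)-r;X=X[abs(e)<.0015]
    print(h,"free fit",s[:2],r,"fixed r36 top x:",X[:,0].max()-.036,"y mid",(X[:,1].min()+X[:,1].max())/2,len(X),e.std())
# flange top plane
k=(np.hypot(q[...,0],q[...,1])<.0345)&(np.hypot(q[...,0],q[...,1])>.029)&(q[...,0]>.012)&(q[...,2]>.015)&(q[...,2]<.03)
F=q[k];print(len(F),np.median(F[:,2]),np.linalg.lstsq(np.c_[F[:,:2],np.ones(len(F))],F[:,2],rcond=None)[0])
o=get_obs();print(state(o));a=state(o)["ang"]
p1,R1=goal(70,a);print(p1,R1)
E
```

```text
131 [194 187] [307 224]
0.0296 free fit [-0.0016 -0.0004] 0.03528711517935215 fixed r36 top x: -0.00269591294090573 y mid -0.0004322932183377093 131 0.0002243011322117825
0.0316 free fit [-0.0026 -0.0004] 0.03573345604905063 fixed r36 top x: -0.0032684812891236315 y mid -0.0004318230430540443 131 0.0002271382800465371
1408 0.02429619760723858 [0.061  0.0039 0.023 ]
{'h': np.float64(161.6476620708406), 'x': np.float64(-8.372654364414686), 'y': np.float64(-8.687039548094928), 'ang': np.float64(-80.47483757723089), 'tilt': np.float64(0.14648537738866863), 'F': [-1.2, -0.3, -1.8], 't': 5.1167}
[0.5133 0.0802 0.1746] [[ 0.8609  0.0967  0.4995]
 [ 0.1251 -0.9919 -0.0236]
 [ 0.4932  0.0828 -0.866 ]]
```

```bash
sed -i 's/^OFF=np.array(\[0.,0.,.0316\])/OFF=np.array([-.002,-.0003,.032])/' h.py
python3 - <<'E'
from h import *
np.set_printoptions(precision=4,suppress=True)
d=np.load("w2.npy",allow_pickle=True).item();P=wcloud(d)
p=np.array([.4593,.0751,.2495]);R=np.array([[.8619,.0988,.4973],[.1273,-.9916,-.0237],[.4908,.0837,-.8673]])
q=(P-p)@R;r=np.hypot(q[...,0]+.002,q[...,1])
m=(r<.034)&(r>.0275)&(q[...,0]>.004)&(q[...,2]>.012)&(q[...,2]<.03);F=q[m]
for _ in range(8):
    A=np.c_[F[:,:2],np.ones(len(F))];s=np.linalg.lstsq(A,F[:,2],rcond=None)[0];e=F[:,2]-A@s;F=F[abs(e)<max(2*e.std(),.001)]
print(s,len(F),e.std())
for a in np.arange(.004,.034,.004):
    k=F[(F[:,0]>a)&(F[:,0]<a+.004)];print(a,len(k),np.median(k[:,2]) if len(k) else 0)
o=get_obs();print(state(o))
p1,R1=goal(75,-80);step(o["ee_pos"],o["tcp_rot"],p1,R1,4)
E
```

```text
[ 0.0023 -0.0021  0.0241] 1441 0.00046189539981317837
0.004 74 0.024090452489608657
0.008 143 0.024246012000218545
0.012 165 0.024032965991869406
0.016 183 0.024209567658006678
0.02 235 0.02414566389236454
0.024 382 0.024163613441152455
0.028 259 0.024165441949137795
0.032 0 0
{'h': np.float64(161.25209582117992), 'x': np.float64(-10.395587276281287), 'y': np.float64(-8.722673467558039), 'ang': np.float64(-80.47483757723089), 'tilt': np.float64(0.14648537738866863), 'F': [-1.2, -0.3, -1.8], 't': 5.1167}
4 rows xyz [ 0.0437  0.0052 -0.0579] rot [-0.0002 -0.0002  0.0006] mm/row 21.824422241370442 deg/row 0.12424556233748209
```

Request:
{"method": "move_arm", "body": {
  "plan": [
    {"xyz": [0.0437, 0.0052, -0.0579], "rot": [-0.0002, -0.0002, 0.0006], "fingers": 1},
    {"xyz": [0.0437, 0.0052, -0.0579], "rot": [-0.0002, -0.0002, 0.0006], "fingers": 1},
    {"xyz": [0.0437, 0.0052, -0.0579], "rot": [-0.0002, -0.0002, 0.0006], "fingers": 1},
    {"xyz": [0.0437, 0.0052, -0.0579], "rot": [-0.0002, -0.0002, 0.0006], "fingers": 1},
    {"xyz": [0, 0, 0], "rot": [0, 0, 0], "fingers": 1},
    {"xyz": [0, 0, 0], "rot": [0, 0, 0], "fingers": 1},
    {"xyz": [0, 0, 0], "rot": [0, 0, 0], "fingers": 1},
    {"xyz": [0, 0, 0], "rot": [0, 0, 0], "fingers": 1}
  ]
}}

```text
time: 5.78
ee_pos: [0.5131, 0.0799, 0.1816]
tcp_rot: [[0.859, 0.102, 0.502], [0.131, -0.991, -0.023], [0.495, 0.086, -0.865]]
wrist_force: [-0.1, -0.1, -1.2]
gripper_width: 0.523
finger_force: 30.0
```

Run:
```python
from h import *
np.set_printoptions(precision=4,suppress=True)
o=get_obs();print(state(o))
p1,R1=goal(30,-80);step(o["ee_pos"],o["tcp_rot"],p1,R1,8)
for n in("wrist",):
    d=get_image(n);np.save("w3.npy",d,allow_pickle=True)
    cv2.imwrite("pics/w3.png",np.clip(cv2.resize(d["image"][110:310,130:390],(780,600),interpolation=2)*1.5,0,255).astype(np.uint8))
o=get_obs();P=wcloud(d);q=(P-o["ee_pos"])@o["tcp_rot"]
m=((np.hypot(q[...,0],q[...,1])<.045)&(q[...,2]<.045)&(q[...,2]>-.03)).astype(np.uint8)
c=max(cv2.findContours(m,0,cv2.CHAIN_APPROX_NONE)[0],key=cv2.contourArea)[:,0];c=c[c[:,1]<225]
X=((onplane(d,c,o["ee_pos"]+o["tcp_rot"][:,2]*.032,o["tcp_rot"][:,2])-o["ee_pos"])@o["tcp_rot"])[:,:2];X=X[X[:,0]>.008]
A=np.c_[2*X,np.ones(len(X))];s=np.linalg.lstsq(A,(X**2).sum(1),rcond=None)[0];print(s[:2],np.sqrt(s[2]+s[:2]@s[:2]))
```

```text
{'h': np.float64(75.70256607120346), 'x': np.float64(1.4353918861843908), 'y': np.float64(-0.3551001626843602), 'ang': np.float64(-80.13816591693039), 'tilt': np.float64(0.1659849638276974), 'F': [-0.7, -0.1, -1.0], 't': 5.7833}
8 rows xyz [ 0.009  -0.0003 -0.0168] rot [-0.0001  0.0001  0.0001] mm/row 5.716186192616373 deg/row 0.026993969562868123
[-0.0028 -0.0001] 0.03577057743041807
```

View pics/w3.png

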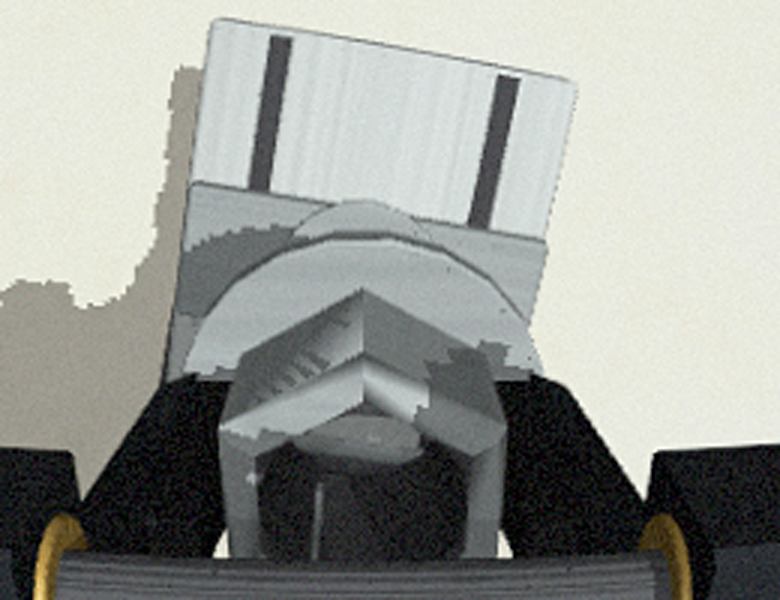

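The view shows the held nut centred above the washer and the stud line. Descending along the axis.

```bash
sed -i 's/^OFF=np.array(\[-.002,/OFF=np.array([-.0024,/' h.py
python3 - <<'E'
from h import *
for i in range(4):
    o=get_obs();print({k:(np.round(v,2)) for k,v in state(o).items()});p1,R1=goal(38,-80);step(o["ee_pos"],o["tcp_rot"],p1,R1,6);get_image("top")
E
```

```text
{'h': np.float64(75.9), 'x': np.float64(1.1), 'y': np.float64(-0.06), 'ang': np.float64(-80.11), 'tilt': np.float64(0.2), 'F': array([-0.8,  0.4, -1.3]), 't': np.float64(5.83)}
6 rows xyz [ 0.01   -0.0004 -0.0185] rot [-0.0001  0.0002  0.0001] mm/row 6.320841307817039 deg/row 0.03803073166764838
{'h': np.float64(75.96), 'x': np.float64(0.97), 'y': np.float64(0.23), 'ang': np.float64(-80.08), 'tilt': np.float64(0.21), 'F': array([-1.2,  0.4, -1.9]), 't': np.float64(5.88)}
6 rows xyz [ 0.0101 -0.0006 -0.0185] rot [-0.0001  0.0002  0.    ] mm/row 6.330145324406676 deg/row 0.03765626360154064
{'h': np.float64(75.93), 'x': np.float64(0.83), 'y': np.float64(0.47), 'ang': np.float64(-80.05), 'tilt': np.float64(0.21), 'F': array([-0.7,  0.1, -1.7]), 't': np.float64(5.93)}
6 rows xyz [ 0.0102 -0.0007 -0.0185] rot [-0.0001  0.0002  0.    ] mm/row 6.32454719720576 deg/row 0.0365647063073244
{'h': np.float64(75.83), 'x': np.float64(0.62), 'y': np.float64(0.63), 'ang': np.float64(-80.04), 'tilt': np.float64(0.2), 'F': array([-0.3,  1. , -1.4]), 't': np.float64(5.98)}
6 rows xyz [ 0.0102 -0.0008 -0.0183] rot [-0.0001  0.0002 -0.    ] mm/row 6.307803916284217 deg/row 0.034364773551058485
```

Request:
{"method": "move_arm", "body": {
  "plan": [
    {"xyz": [0.0102, -0.0008, -0.0183], "rot": [0, 0, 0], "fingers": 1},
    {"xyz": [0.0102, -0.0008, -0.0183], "rot": [0, 0, 0], "fingers": 1},
    {"xyz": [0.0102, -0.0008, -0.0183], "rot": [0, 0, 0], "fingers": 1},
    {"xyz": [0.0102, -0.0008, -0.0183], "rot": [0, 0, 0], "fingers": 1},
    {"xyz": [0.0102, -0.0008, -0.0183], "rot": [0, 0, 0], "fingers": 1},
    {"xyz": [0.0102, -0.0008, -0.0183], "rot": [0, 0, 0], "fingers": 1},
    {"xyz": [0, 0, 0], "rot": [0, 0, 0], "fingers": 1},
    {"xyz": [0, 0, 0], "rot": [0, 0, 0], "fingers": 1}
  ]
}}

```text
time: 6.7
ee_pos: [0.5305, 0.0794, 0.1463]
tcp_rot: [[0.86, 0.104, 0.499], [0.133, -0.991, -0.023], [0.492, 0.086, -0.866]]
wrist_force: [0.2, 0.8, -2.0]
gripper_width: 0.518
finger_force: 30.0
```

Run:
```python
from h import *
for i in range(8):
    o=get_obs();print({k:(np.round(v,2)) for k,v in state(o).items()});p1,R1=goal(20,-80);get_image("top")
step(o["ee_pos"],o["tcp_rot"],p1,R1,6)
```

```text
{'h': np.float64(36.47), 'x': np.float64(-1.63), 'y': np.float64(-0.04), 'ang': np.float64(-80.01), 'tilt': np.float64(0.05), 'F': array([-0.9,  0.8, -1.9]), 't': np.float64(6.7)}
{'h': np.float64(36.84), 'x': np.float64(-1.18), 'y': np.float64(0.06), 'ang': np.float64(-80.01), 'tilt': np.float64(0.06), 'F': array([-0.1,  0.7, -0.7]), 't': np.float64(6.75)}
{'h': np.float64(37.12), 'x': np.float64(-0.81), 'y': np.float64(0.13), 'ang': np.float64(-80.01), 'tilt': np.float64(0.09), 'F': array([-0.5,  0.5, -1.8]), 't': np.float64(6.8)}
{'h': np.float64(37.3), 'x': np.float64(-0.57), 'y': np.float64(0.17), 'ang': np.float64(-80.02), 'tilt': np.float64(0.12), 'F': array([-2. , -0.4, -1.2]), 't': np.float64(6.85)}
{'h': np.float64(37.41), 'x': np.float64(-0.48), 'y': np.float64(0.18), 'ang': np.float64(-80.02), 'tilt': np.float64(0.13), 'F': array([-0.2, -0.3, -1. ]), 't': np.float64(6.9)}
{'h': np.float64(37.49), 'x': np.float64(-0.39), 'y': np.float64(0.19), 'ang': np.float64(-80.02), 'tilt': np.float64(0.14), 'F': array([-1.7, -0.5, -1.6]), 't': np.float64(6.95)}
{'h': np.float64(37.51), 'x': np.float64(-0.43), 'y': np.float64(0.18), 'ang': np.float64(-80.02), 'tilt': np.float64(0.14), 'F': array([-0.3, -0.5, -1.9]), 't': np.float64(7.0)}
{'h': np.float64(37.48), 'x': np.float64(-0.5), 'y': np.float64(0.17), 'ang': np.float64(-80.02), 'tilt': np.float64(0.14), 'F': array([-1.3, -0.2, -1.3]), 't': np.float64(7.05)}
6 rows xyz [ 0.0051 -0.0003 -0.0083] rot [-0.0001  0.0001 -0.    ] mm/row 2.915568023014557 deg/row 0.02282301797738918
```

Request:
{"method": "move_arm", "body": {
  "plan": [
    {"xyz": [0.0051, -0.0003, -0.0083], "rot": [0, 0, 0], "fingers": 1},
    {"xyz": [0.0051, -0.0003, -0.0083], "rot": [0, 0, 0], "fingers": 1},
    {"xyz": [0.0051, -0.0003, -0.0083], "rot": [0, 0, 0], "fingers": 1},
    {"xyz": [0.0051, -0.0003, -0.0083], "rot": [0, 0, 0], "fingers": 1},
    {"xyz": [0.0051, -0.0003, -0.0083], "rot": [0, 0, 0], "fingers": 1},
    {"xyz": [0.0051, -0.0003, -0.0083], "rot": [0, 0, 0], "fingers": 1},
    {"xyz": [0, 0, 0], "rot": [0, 0, 0], "fingers": 1},
    {"xyz": [0, 0, 0], "rot": [0, 0, 0], "fingers": 1}
  ]
}}

```text
time: 7.77
ee_pos: [0.5398, 0.079, 0.1319]
tcp_rot: [[0.86, 0.104, 0.5], [0.133, -0.991, -0.023], [0.493, 0.086, -0.866]]
wrist_force: [0.2, -0.1, -2.2]
gripper_width: 0.52
finger_force: 30.0
```

Request:
{"method": "move_arm", "body": {
  "plan": [
    {"xyz": [0, 0, 0], "rot": [0, 0, 0], "fingers": 1},
    {"xyz": [0, 0, 0], "rot": [0, 0, 0], "fingers": 1},
    {"xyz": [0, 0, 0], "rot": [0, 0, 0], "fingers": 1},
    {"xyz": [0, 0, 0], "rot": [0, 0, 0], "fingers": 1}
  ]
}}

```text
time: 8.1
ee_pos: [0.54, 0.0791, 0.1325]
tcp_rot: [[0.859, 0.104, 0.501], [0.133, -0.991, -0.022], [0.494, 0.086, -0.865]]
wrist_force: [0.6, 0.0, -2.3]
gripper_width: 0.522
finger_force: 30.0
```

Run:
```python
from h import *
o=get_obs();print({k:(np.round(v,2)) for k,v in state(o).items()});p1,R1=goal(13,-80);step(o["ee_pos"],o["tcp_rot"],p1,R1,8)
```

```text
{'h': np.float64(19.79), 'x': np.float64(-0.2), 'y': np.float64(0.05), 'ang': np.float64(-80.02), 'tilt': np.float64(0.12), 'F': array([-0.7,  0.1, -2.3]), 't': np.float64(8.1)}
8 rows xyz [ 0.0015 -0.0001 -0.0024] rot [-0.      0.0001 -0.    ] mm/row 0.8504476680322647 deg/row 0.014737290597405467
```

Request:
{"method": "move_arm", "body": {
  "plan": [
    {"xyz": [0.0015, -0.0001, -0.0024], "rot": [0, 0, 0], "fingers": 1},
    {"xyz": [0.0015, -0.0001, -0.0024], "rot": [0, 0, 0], "fingers": 1},
    {"xyz": [0.0015, -0.0001, -0.0024], "rot": [0, 0, 0], "fingers": 1},
    {"xyz": [0.0015, -0.0001, -0.0024], "rot": [0, 0, 0], "fingers": 1},
    {"xyz": [0.0015, -0.0001, -0.0024], "rot": [0, 0, 0], "fingers": 1},
    {"xyz": [0.0015, -0.0001, -0.0024], "rot": [0, 0, 0], "fingers": 1},
    {"xyz": [0, 0, 0], "rot": [0, 0, 0], "fingers": 1},
    {"xyz": [0, 0, 0], "rot": [0, 0, 0], "fingers": 1}
  ]
}}

```text
time: 8.77
ee_pos: [0.5426, 0.0788, 0.1279]
tcp_rot: [[0.86, 0.104, 0.5], [0.133, -0.991, -0.023], [0.494, 0.086, -0.865]]
wrist_force: [1.0, 0.0, -2.5]
gripper_width: 0.519
finger_force: 30.0
```

Run:
```python
from h import *
for i in range(4):
  o=get_obs();print({k:(np.round(v,2)) for k,v in state(o).items()});get_image("top")
```

```text
{'h': np.float64(14.45), 'x': np.float64(-0.31), 'y': np.float64(-0.08), 'ang': np.float64(-80.02), 'tilt': np.float64(0.09), 'F': array([-0.4,  0.1, -2.6]), 't': np.float64(8.77)}
{'h': np.float64(14.51), 'x': np.float64(-0.22), 'y': np.float64(-0.07), 'ang': np.float64(-80.02), 'tilt': np.float64(0.09), 'F': array([-1.3,  1.3, -1.8]), 't': np.float64(8.82)}
{'h': np.float64(14.53), 'x': np.float64(-0.23), 'y': np.float64(-0.05), 'ang': np.float64(-80.02), 'tilt': np.float64(0.09), 'F': array([-1.5, -0.3, -1.8]), 't': np.float64(8.87)}
{'h': np.float64(14.57), 'x': np.float64(-0.18), 'y': np.float64(-0.05), 'ang': np.float64(-80.01), 'tilt': np.float64(0.1), 'F': array([-0.1,  0.2, -1.8]), 't': np.float64(8.92)}
```

Request:
{"method": "move_arm", "body": {
  "plan": [
    {"xyz": [0.0008, 0, -0.0014], "rot": [0, 0, 0], "fingers": 1},
    {"xyz": [0.0008, 0, -0.0014], "rot": [0, 0, 0], "fingers": 1},
    {"xyz": [0.0008, 0, -0.0014], "rot": [0, 0, 0], "fingers": 1},
    {"xyz": [0, 0, 0], "rot": [0, 0, 0], "fingers": 1},
    {"xyz": [0, 0, 0], "rot": [0, 0, 0], "fingers": 1},
    {"xyz": [0, 0, 0], "rot": [0, 0, 0], "fingers": 1}
  ]
}}

```text
time: 9.47
ee_pos: [0.5432, 0.0788, 0.1275]
tcp_rot: [[0.859, 0.104, 0.501], [0.133, -0.991, -0.023], [0.494, 0.086, -0.865]]
wrist_force: [-7.1, -0.3, 7.7]
gripper_width: 0.521
finger_force: 30.0
```

Run:
```python
from h import *
for i in range(2):
  o=get_obs();print({k:(np.round(v,2)) for k,v in state(o).items()},o["ft_torque"].round(2));get_image("top")
```

```text
{'h': np.float64(13.78), 'x': np.float64(0.05), 'y': np.float64(-0.02), 'ang': np.float64(-80.02), 'tilt': np.float64(0.1), 'F': array([-2.3, -0.6, 10.2]), 't': np.float64(9.47)} [-0.05  0.98 -0.02]
{'h': np.float64(13.79), 'x': np.float64(0.04), 'y': np.float64(-0.0), 'ang': np.float64(-80.02), 'tilt': np.float64(0.1), 'F': array([-3.4,  0.1, 10.9]), 't': np.float64(9.52)} [-0.02  0.95 -0.04]
```

Contact at h≈13.8 with about 11 N along the axis, so the lugs are resting on the ridges. I'll compute the back-off turn.

Run:
```python
from h import *
a=goal(13.1,-80);b=goal(13.5,-40);c=goal(13.5,0);step(*a,*b,8);step(*b,*c,8)
```

```text
8 rows xyz [-0.0003  0.0006  0.    ] rot [-0.0139  0.0007  0.0241] mm/row 0.21276747928740106 deg/row 5.000000000000001
8 rows xyz [-0.0005  0.0003 -0.0003] rot [-0.0139  0.0007  0.0241] mm/row 0.20680909129511596 deg/row 5.0
```

Request:
{"method": "move_arm", "body": {
  "plan": [
    {"xyz": [-0.0003, 0.0006, 0], "rot": [-0.0139, 0.0007, 0.0241], "fingers": 1},
    {"xyz": [-0.0003, 0.0006, 0], "rot": [-0.0139, 0.0007, 0.0241], "fingers": 1},
    {"xyz": [-0.0003, 0.0006, 0], "rot": [-0.0139, 0.0007, 0.0241], "fingers": 1},
    {"xyz": [-0.0003, 0.0006, 0], "rot": [-0.0139, 0.0007, 0.0241], "fingers": 1},
    {"xyz": [-0.0003, 0.0006, 0], "rot": [-0.0139, 0.0007, 0.0241], "fingers": 1},
    {"xyz": [-0.0003, 0.0006, 0], "rot": [-0.0139, 0.0007, 0.0241], "fingers": 1},
    {"xyz": [-0.0003, 0.0006, 0], "rot": [-0.0139, 0.0007, 0.0241], "fingers": 1},
    {"xyz": [-0.0003, 0.0006, 0], "rot": [-0.0139, 0.0007, 0.0241], "fingers": 1}
  ]
}}

```text
time: 10.23
ee_pos: [0.5438, 0.0809, 0.1285]
tcp_rot: [[0.587, 0.635, 0.502], [0.742, -0.67, -0.021], [0.323, 0.385, -0.865]]
wrist_force: [-3.4, 2.9, 5.0]
gripper_width: 0.518
finger_force: 30.0
```

Run:
```python
from h import *
o=get_obs();print({k:(np.round(v,2)) for k,v in state(o).items()},o["ft_torque"].round(2),o["q"].round(2))
```

```text
{'h': np.float64(14.46), 'x': np.float64(1.64), 'y': np.float64(0.56), 'ang': np.float64(-39.73), 'tilt': np.float64(0.21), 'F': array([-0.6,  2.7,  6.1]), 't': np.float64(10.23)} [0.39 0.47 0.17] [ 0.16 -0.1   2.34 -0.27  0.4   1.12]
```

Request:
{"method": "move_arm", "body": {
  "plan": [
    {"xyz": [0, 0, 0], "rot": [0, 0, 0], "fingers": 1},
    {"xyz": [0, 0, 0], "rot": [0, 0, 0], "fingers": 1},
    {"xyz": [0, 0, 0], "rot": [0, 0, 0], "fingers": 1},
    {"xyz": [0, 0, 0], "rot": [0, 0, 0], "fingers": 1}
  ]
}}

```text
time: 10.57
ee_pos: [0.5438, 0.0808, 0.1285]
tcp_rot: [[0.59, 0.633, 0.502], [0.74, -0.673, -0.021], [0.324, 0.384, -0.865]]
wrist_force: [-5.4, 1.1, 5.8]
gripper_width: 0.518
finger_force: 30.0
```

Run:
```python
from h import *
o=get_obs();print({k:(np.round(v,2)) for k,v in state(o).items()},o["ft_torque"].round(2),o["q"].round(2))
```

```text
{'h': np.float64(14.43), 'x': np.float64(1.67), 'y': np.float64(0.51), 'ang': np.float64(-39.95), 'tilt': np.float64(0.2), 'F': array([-1.8,  0.8,  7.7]), 't': np.float64(10.57)} [0.2  0.62 0.09] [ 0.16 -0.1   2.34 -0.27  0.4   1.13]
```

Run:
```python
from h import *
a=goal(14.4,-40,1.67,.51);b=goal(14.4,-5);step(*a,*b,8)
```

```text
8 rows xyz [-0.0011  0.0001 -0.0006] rot [-0.0121  0.0006  0.021 ] mm/row 0.36773853645162247 deg/row 4.374999999999999
```

Request:
{"method": "move_arm", "body": {
  "plan": [
    {"xyz": [-0.0011, 0.0001, -0.0006], "rot": [-0.0121, 0.0006, 0.021], "fingers": 1},
    {"xyz": [-0.0011, 0.0001, -0.0006], "rot": [-0.0121, 0.0006, 0.021], "fingers": 1},
    {"xyz": [-0.0011, 0.0001, -0.0006], "rot": [-0.0121, 0.0006, 0.021], "fingers": 1},
    {"xyz": [-0.0011, 0.0001, -0.0006], "rot": [-0.0121, 0.0006, 0.021], "fingers": 1},
    {"xyz": [-0.0011, 0.0001, -0.0006], "rot": [-0.0121, 0.0006, 0.021], "fingers": 1},
    {"xyz": [-0.0011, 0.0001, -0.0006], "rot": [-0.0121, 0.0006, 0.021], "fingers": 1},
    {"xyz": [-0.0011, 0.0001, -0.0006], "rot": [-0.0121, 0.0006, 0.021], "fingers": 1},
    {"xyz": [-0.0011, 0.0001, -0.0006], "rot": [-0.0121, 0.0006, 0.021], "fingers": 1}
  ]
}}

```text
time: 11.23
ee_pos: [0.5401, 0.0806, 0.1254]
tcp_rot: [[0.119, 0.859, 0.498], [0.992, -0.124, -0.023], [0.042, 0.497, -0.867]]
wrist_force: [-0.6, 0.3, -2.3]
gripper_width: 0.523
finger_force: 30.0
```

Request:
{"method": "move_arm", "body": {
  "plan": [
    {"xyz": [0, 0, 0], "rot": [0, 0, 0], "fingers": 1},
    {"xyz": [0, 0, 0], "rot": [0, 0, 0], "fingers": 1},
    {"xyz": [0, 0, 0], "rot": [0, 0, 0], "fingers": 1},
    {"xyz": [0, 0, 0], "rot": [0, 0, 0], "fingers": 1}
  ]
}}

```text
time: 11.57
ee_pos: [0.54, 0.0805, 0.1253]
tcp_rot: [[0.124, 0.858, 0.498], [0.991, -0.13, -0.023], [0.045, 0.496, -0.867]]
wrist_force: [0.0, 0.1, -3.0]
gripper_width: 0.519
finger_force: 30.0
```

Run:
```python
from h import *
for i in range(3):
  o=get_obs();print({k:(np.round(v,2)) for k,v in state(o).items()},o["ft_torque"].round(2),o["q"].round(2));get_image("top")
p1,R1=goal(8,-2);step(o["ee_pos"],o["tcp_rot"],p1,R1,6)
d=get_image("wrist");np.save("w4.npy",d,allow_pickle=True)
cv2.imwrite("pics/w4.png",np.clip(cv2.resize(d["image"][110:310,130:390],(780,600),interpolation=2)*1.5,0,255).astype(np.uint8))
```

```text
{'h': np.float64(13.58), 'x': np.float64(-2.04), 'y': np.float64(-0.75), 'ang': np.float64(-5.1), 'tilt': np.float64(0.12), 'F': array([-1.5,  0.1, -2.6]), 't': np.float64(11.57)} [-0.01  0.44  0.  ] [ 0.16 -0.1   2.35 -0.27  0.4   0.53]
{'h': np.float64(13.53), 'x': np.float64(-2.11), 'y': np.float64(-0.75), 'ang': np.float64(-5.09), 'tilt': np.float64(0.13), 'F': array([-0.9,  0.7, -1.4]), 't': np.float64(11.62)} [0.02 0.47 0.04] [ 0.16 -0.1   2.35 -0.27  0.4   0.52]
{'h': np.float64(13.57), 'x': np.float64(-2.07), 'y': np.float64(-0.75), 'ang': np.float64(-5.07), 'tilt': np.float64(0.12), 'F': array([-1. ,  0.1, -1.2]), 't': np.float64(11.67)} [-0.07  0.47  0.03] [ 0.16 -0.1   2.35 -0.27  0.4   0.52]
6 rows xyz [ 0.0025  0.0003 -0.0022] rot [-0.0015 -0.      0.0024] mm/row 0.9881769436581018 deg/row 0.5126428675782644
```

The nut has come free of the ridges (axial force gone, h down to 13.5). I'll recentre, then lower.

Run:
```python
from h import *
a=goal(13.5,-5,-2.07,-.75);b=goal(13.5,0);step(*a,*b,4);c=goal(2,0);step(*b,*c,8);step(*goal(1,0),*goal(0,0),1)
```

```text
4 rows xyz [0.0014 0.0006 0.0008] rot [-0.0035  0.0002  0.006 ] mm/row 0.5051972342846527 deg/row 1.2499999999999998
8 rows xyz [ 0.0024 -0.0001 -0.0041] rot [0. 0. 0.] mm/row 1.4374999999999993 deg/row 0.0
1 rows xyz [ 0.0017 -0.0001 -0.0029] rot [0. 0. 0.] mm/row 0.9999999999999825 deg/row 0.0
```

View pics/w4.png

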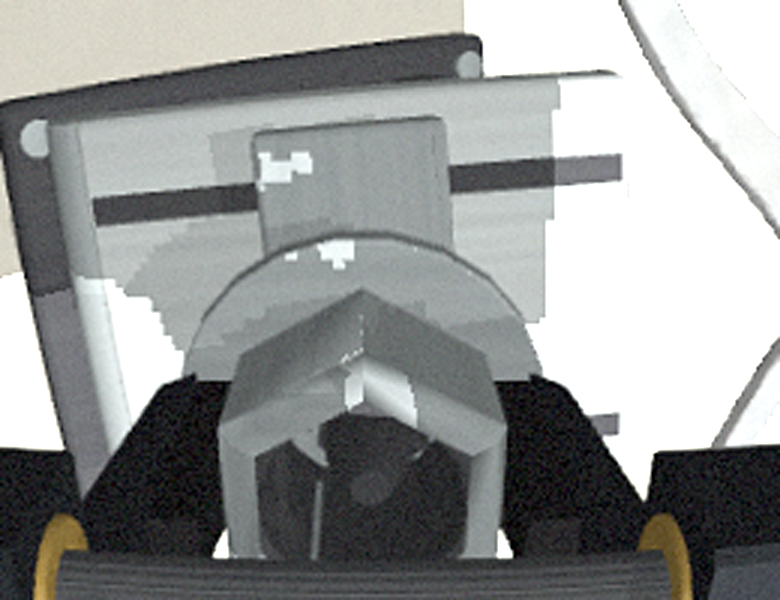

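The view shows the stud tip inside the nut's bore at about (370,487), roughly in the middle. The nut is square and still in the grip.

Request:
{"method": "move_arm", "body": {
  "plan": [
    {"xyz": [0.0014, 0.0006, 0.0008], "rot": [-0.0035, 0.0002, 0.006], "fingers": 1},
    {"xyz": [0.0014, 0.0006, 0.0008], "rot": [-0.0035, 0.0002, 0.006], "fingers": 1},
    {"xyz": [0.0014, 0.0006, 0.0008], "rot": [-0.0035, 0.0002, 0.006], "fingers": 1},
    {"xyz": [0.0014, 0.0006, 0.0008], "rot": [-0.0035, 0.0002, 0.006], "fingers": 1},
    {"xyz": [0, 0, 0], "rot": [0, 0, 0], "fingers": 1},
    {"xyz": [0, 0, 0], "rot": [0, 0, 0], "fingers": 1},
    {"xyz": [0, 0, 0], "rot": [0, 0, 0], "fingers": 1},
    {"xyz": [0, 0, 0], "rot": [0, 0, 0], "fingers": 1}
  ]
}}

```text
time: 12.43
ee_pos: [0.5416, 0.0812, 0.1262]
tcp_rot: [[0.048, 0.866, 0.497], [0.999, -0.041, -0.023], [0.0, 0.498, -0.867]]
wrist_force: [-0.6, 0.2, -1.1]
gripper_width: 0.52
finger_force: 30.0
```

Run:
```python
from h import *
o=get_obs();print({k:(np.round(v,2)) for k,v in state(o).items()},o["ft_torque"].round(2))
p1,R1=goal(3,0);step(o["ee_pos"],o["tcp_rot"],p1,R1,8)
# camera check of stud tip vs nut rim in wrist view
d=get_image("wrist");o=get_obs();R=o["tcp_rot"];P=wcloud(d);q=(P-o["ee_pos"])@R
m=((np.hypot(q[...,0],q[...,1])<.045)&(q[...,2]<.045)&(q[...,2]>-.03)).astype(np.uint8)
c=max(cv2.findContours(m,0,cv2.CHAIN_APPROX_NONE)[0],key=cv2.contourArea)[:,0];c=c[c[:,1]<225]
X=((onplane(d,c,o["ee_pos"]+R[:,2]*.032,R[:,2])-o["ee_pos"])@R)[:,:2];X=X[X[:,0]>.008]
A=np.c_[2*X,np.ones(len(X))];s=np.linalg.lstsq(A,(X**2).sum(1),rcond=None)[0];print("rim",s[:2],np.sqrt(s[2]+s[:2]@s[:2]))
t=np.array([[130+370/3,110+487/3]]);d4=np.load("w4.npy",allow_pickle=True).item()
```

```text
{'h': np.float64(13.57), 'x': np.float64(-0.06), 'y': np.float64(-0.02), 'ang': np.float64(-0.03), 'tilt': np.float64(0.15), 'F': array([-1.1,  0.2, -0.6]), 't': np.float64(12.43)} [-0.03  0.51  0.  ]
8 rows xyz [ 0.0022 -0.0001 -0.0038] rot [-0.     -0.0001  0.    ] mm/row 1.3216573484721261 deg/row 0.01911170599974148
rim [-0.00204447 -0.00054979] 0.03582777945148881
```

Centred. Lowering.

Request:
{"method": "move_arm", "body": {
  "plan": [
    {"xyz": [0.0022, -0.0001, -0.0038], "rot": [0, 0, 0], "fingers": 1},
    {"xyz": [0.0022, -0.0001, -0.0038], "rot": [0, 0, 0], "fingers": 1},
    {"xyz": [0.0022, -0.0001, -0.0038], "rot": [0, 0, 0], "fingers": 1},
    {"xyz": [0.0022, -0.0001, -0.0038], "rot": [0, 0, 0], "fingers": 1},
    {"xyz": [0.0022, -0.0001, -0.0038], "rot": [0, 0, 0], "fingers": 1},
    {"xyz": [0.0022, -0.0001, -0.0038], "rot": [0, 0, 0], "fingers": 1},
    {"xyz": [0.0022, -0.0001, -0.0038], "rot": [0, 0, 0], "fingers": 1},
    {"xyz": [0.0022, -0.0001, -0.0038], "rot": [0, 0, 0], "fingers": 1}
  ]
}}

```text
time: 13.15
ee_pos: [0.547, 0.081, 0.117]
tcp_rot: [[0.048, 0.866, 0.497], [0.999, -0.041, -0.023], [0.0, 0.498, -0.867]]
wrist_force: [0.3, -0.7, -1.7]
gripper_width: 0.523
finger_force: 30.0
```

Request:
{"method": "move_arm", "body": {
  "plan": [
    {"xyz": [0, 0, 0], "rot": [0, 0, 0], "fingers": 1},
    {"xyz": [0, 0, 0], "rot": [0, 0, 0], "fingers": 1},
    {"xyz": [0, 0, 0], "rot": [0, 0, 0], "fingers": 1},
    {"xyz": [0, 0, 0], "rot": [0, 0, 0], "fingers": 1}
  ]
}}

```text
time: 13.48
ee_pos: [0.547, 0.081, 0.1172]
tcp_rot: [[0.048, 0.866, 0.497], [0.999, -0.041, -0.023], [0.0, 0.498, -0.867]]
wrist_force: [0.5, 0.8, -2.1]
gripper_width: 0.517
finger_force: 30.0
```

Run:
```python
from h import *
o=get_obs();print({k:(np.round(v,2)) for k,v in state(o).items()},o["ft_torque"].round(2))
p1,R1=goal(0,0);step(o["ee_pos"],o["tcp_rot"],p1,R1,6)
```

```text
{'h': np.float64(3.09), 'x': np.float64(0.08), 'y': np.float64(-0.01), 'ang': np.float64(-0.03), 'tilt': np.float64(0.14), 'F': array([-0.6,  0.9, -2.1]), 't': np.float64(13.48)} [-0.07  0.48  0.02]
6 rows xyz [ 0.0008 -0.     -0.0015] rot [-0.     -0.0001  0.    ] mm/row 0.5157572664618955 deg/row 0.023514449426046163
```

Request:
{"method": "move_arm", "body": {
  "plan": [
    {"xyz": [0.0008, 0, -0.0015], "rot": [0, 0, 0], "fingers": 1},
    {"xyz": [0.0008, 0, -0.0015], "rot": [0, 0, 0], "fingers": 1},
    {"xyz": [0.0008, 0, -0.0015], "rot": [0, 0, 0], "fingers": 1},
    {"xyz": [0.0008, 0, -0.0015], "rot": [0, 0, 0], "fingers": 1},
    {"xyz": [0.0008, 0, -0.0015], "rot": [0, 0, 0], "fingers": 1},
    {"xyz": [0.0008, 0, -0.0015], "rot": [0, 0, 0], "fingers": 1},
    {"xyz": [0, 0, 0], "rot": [0, 0, 0], "fingers": 1},
    {"xyz": [0, 0, 0], "rot": [0, 0, 0], "fingers": 1}
  ]
}}

```text
time: 14.15
ee_pos: [0.5484, 0.081, 0.1144]
tcp_rot: [[0.047, 0.866, 0.497], [0.999, -0.041, -0.023], [0.0, 0.498, -0.867]]
wrist_force: [-0.5, -0.1, -2.2]
gripper_width: 0.524
finger_force: 30.0
```

Run:
```python
from h import *
for i in range(3):
  o=get_obs();print({k:(np.round(v,2)) for k,v in state(o).items()},o["ft_torque"].round(2));get_image("top")
```

```text
{'h': np.float64(-0.05), 'x': np.float64(-0.1), 'y': np.float64(0.07), 'ang': np.float64(-0.03), 'tilt': np.float64(0.15), 'F': array([-1.5, -0.1, -1.7]), 't': np.float64(14.15)} [-0.07  0.46  0.01]
{'h': np.float64(-0.05), 'x': np.float64(-0.16), 'y': np.float64(0.09), 'ang': np.float64(-0.02), 'tilt': np.float64(0.15), 'F': array([-0.7,  0.3, -2.1]), 't': np.float64(14.2)} [-0.04  0.43  0.02]
{'h': np.float64(-0.02), 'x': np.float64(-0.08), 'y': np.float64(0.04), 'ang': np.float64(-0.03), 'tilt': np.float64(0.14), 'F': array([-0.4,  0.1, -2.2]), 't': np.float64(14.25)} [-0.02  0.48  0.02]
```

Request:
{"method": "move_arm", "body": {
  "plan": [
    {"xyz": [0.0008, 0, -0.0014], "rot": [0, 0, 0], "fingers": 1},
    {"xyz": [0.0008, 0, -0.0014], "rot": [0, 0, 0], "fingers": 1},
    {"xyz": [0, 0, 0], "rot": [0, 0, 0], "fingers": 1},
    {"xyz": [0, 0, 0], "rot": [0, 0, 0], "fingers": 1},
    {"xyz": [0, 0, 0], "rot": [0, 0, 0], "fingers": 1}
  ]
}}

```text
time: 14.72
ee_pos: [0.5485, 0.081, 0.1143]
tcp_rot: [[0.048, 0.866, 0.497], [0.999, -0.041, -0.024], [-0.0, 0.498, -0.867]]
wrist_force: [-10.6, 0.5, 10.5]
gripper_width: 0.519
finger_force: 30.0
```

Run:
```python
from h import *
o=get_obs();print({k:(np.round(v,2)) for k,v in state(o).items()},o["ft_torque"].round(2))
```

```text
{'h': np.float64(-0.16), 'x': np.float64(-0.09), 'y': np.float64(0.05), 'ang': np.float64(-0.03), 'tilt': np.float64(0.15), 'F': array([-3.9, -0. , 14.4]), 't': np.float64(14.72)} [-0.08  0.88  0.01]
```

Seated with about 15 N. I'll ease off and turn clockwise.

Run:
```python
from h import *
step(*goal(0,0),*goal(.8,-45),8);step(*goal(0,-45),*goal(0,-90),8)
```

```text
8 rows xyz [ 0.0004 -0.0004  0.0006] rot [ 0.0156 -0.0007 -0.0271] mm/row 0.25208042677751313 deg/row 5.625000000000001
8 rows xyz [ 0.0001 -0.0008  0.0001] rot [ 0.0156 -0.0007 -0.0271] mm/row 0.2313969350798219 deg/row 5.625000000000001
```

Request:
{"method": "move_arm", "body": {
  "plan": [
    {"xyz": [0.0004, -0.0004, 0.0006], "rot": [0.0156, -0.0007, -0.0271], "fingers": 1},
    {"xyz": [0.0004, -0.0004, 0.0006], "rot": [0.0156, -0.0007, -0.0271], "fingers": 1},
    {"xyz": [0.0004, -0.0004, 0.0006], "rot": [0.0156, -0.0007, -0.0271], "fingers": 1},
    {"xyz": [0.0004, -0.0004, 0.0006], "rot": [0.0156, -0.0007, -0.0271], "fingers": 1},
    {"xyz": [0.0004, -0.0004, 0.0006], "rot": [0.0156, -0.0007, -0.0271], "fingers": 1},
    {"xyz": [0.0004, -0.0004, 0.0006], "rot": [0.0156, -0.0007, -0.0271], "fingers": 1},
    {"xyz": [0.0004, -0.0004, 0.0006], "rot": [0.0156, -0.0007, -0.0271], "fingers": 1},
    {"xyz": [0.0004, -0.0004, 0.0006], "rot": [0.0156, -0.0007, -0.0271], "fingers": 1}
  ]
}}

```text
time: 15.38
ee_pos: [0.5502, 0.0802, 0.1155]
tcp_rot: [[0.648, 0.576, 0.498], [0.673, -0.739, -0.022], [0.356, 0.349, -0.867]]
wrist_force: [0.1, 0.5, -1.1]
gripper_width: 0.52
finger_force: 30.0
```

Run:
```python
from h import *
for i in range(6):
  o=get_obs();print({k:(np.round(v,2)) for k,v in state(o).items()},o["ft_torque"].round(2));get_image("top")
```

```text
{'h': np.float64(-0.06), 'x': np.float64(0.44), 'y': np.float64(0.33), 'ang': np.float64(-45.34), 'tilt': np.float64(0.15), 'F': array([-0.5,  0.5, -0.9]), 't': np.float64(15.38)} [0.01 0.5  0.02]
{'h': np.float64(-0.08), 'x': np.float64(0.38), 'y': np.float64(0.27), 'ang': np.float64(-45.59), 'tilt': np.float64(0.16), 'F': array([-0.4, -0.5, -0.6]), 't': np.float64(15.43)} [-0.18  0.47 -0.08]
{'h': np.float64(-0.07), 'x': np.float64(0.33), 'y': np.float64(0.15), 'ang': np.float64(-45.09), 'tilt': np.float64(0.16), 'F': array([-1. , -0.1,  1.3]), 't': np.float64(15.48)} [-0.14  0.44 -0.04]
{'h': np.float64(-0.08), 'x': np.float64(0.28), 'y': np.float64(0.1), 'ang': np.float64(-44.93), 'tilt': np.float64(0.16), 'F': array([-1. , -0.7,  0.1]), 't': np.float64(15.53)} [-0.09  0.42 -0.04]
{'h': np.float64(-0.08), 'x': np.float64(0.26), 'y': np.float64(0.12), 'ang': np.float64(-44.91), 'tilt': np.float64(0.16), 'F': array([-0.8, -0.2,  0.9]), 't': np.float64(15.58)} [-0.11  0.38 -0.11]
{'h': np.float64(-0.08), 'x': np.float64(0.28), 'y': np.float64(0.12), 'ang': np.float64(-44.93), 'tilt': np.float64(0.16), 'F': array([-0.7, -0.1,  1.9]), 't': np.float64(15.63)} [-0.15  0.39 -0.05]
```

Free turning, light contact. Second half.

Request:
{"method": "move_arm", "body": {
  "plan": [
    {"xyz": [0.0001, -0.0008, 0.0001], "rot": [0.0156, -0.0007, -0.0271], "fingers": 1},
    {"xyz": [0.0001, -0.0008, 0.0001], "rot": [0.0156, -0.0007, -0.0271], "fingers": 1},
    {"xyz": [0.0001, -0.0008, 0.0001], "rot": [0.0156, -0.0007, -0.0271], "fingers": 1},
    {"xyz": [0.0001, -0.0008, 0.0001], "rot": [0.0156, -0.0007, -0.0271], "fingers": 1},
    {"xyz": [0.0001, -0.0008, 0.0001], "rot": [0.0156, -0.0007, -0.0271], "fingers": 1},
    {"xyz": [0.0001, -0.0008, 0.0001], "rot": [0.0156, -0.0007, -0.0271], "fingers": 1},
    {"xyz": [0.0001, -0.0008, 0.0001], "rot": [0.0156, -0.0007, -0.0271], "fingers": 1},
    {"xyz": [0.0001, -0.0008, 0.0001], "rot": [0.0156, -0.0007, -0.0271], "fingers": 1}
  ]
}}

```text
time: 16.35
ee_pos: [0.5505, 0.0783, 0.1157]
tcp_rot: [[0.865, -0.05, 0.499], [-0.046, -0.999, -0.02], [0.499, -0.005, -0.866]]
wrist_force: [0.5, -0.2, -0.5]
gripper_width: 0.522
finger_force: 30.0
```

Run:
```python
from h import *
for i in range(6):
  o=get_obs();print({k:(np.round(v,2)) for k,v in state(o).items()},o["ft_torque"].round(2));get_image("top")
```

```text
{'h': np.float64(-0.05), 'x': np.float64(0.47), 'y': np.float64(0.31), 'ang': np.float64(-90.29), 'tilt': np.float64(0.19), 'F': array([ 0.2, -0.1, -0.7]), 't': np.float64(16.35)} [0.03 0.37 0.05]
{'h': np.float64(-0.06), 'x': np.float64(0.38), 'y': np.float64(0.25), 'ang': np.float64(-90.55), 'tilt': np.float64(0.19), 'F': array([-1.3, -0.1,  1.1]), 't': np.float64(16.4)} [-0.01  0.48 -0.02]
{'h': np.float64(-0.08), 'x': np.float64(0.16), 'y': np.float64(0.14), 'ang': np.float64(-90.06), 'tilt': np.float64(0.19), 'F': array([-0.8, -0.1,  2.6]), 't': np.float64(16.45)} [0.   0.46 0.01]
{'h': np.float64(-0.07), 'x': np.float64(0.13), 'y': np.float64(0.12), 'ang': np.float64(-89.91), 'tilt': np.float64(0.19), 'F': array([-0.6, -0.2,  0.5]), 't': np.float64(16.5)} [-0.02  0.42 -0.04]
{'h': np.float64(-0.08), 'x': np.float64(0.1), 'y': np.float64(0.13), 'ang': np.float64(-89.9), 'tilt': np.float64(0.19), 'F': array([-0.3,  0.4,  1.7]), 't': np.float64(16.55)} [-0.02  0.41 -0.02]
{'h': np.float64(-0.08), 'x': np.float64(0.12), 'y': np.float64(0.13), 'ang': np.float64(-89.93), 'tilt': np.float64(0.19), 'F': array([-0.1,  0.1,  1.3]), 't': np.float64(16.6)} [-0.02  0.34 -0.04]
```

On its seat, turned 90° clockwise. Release.

Request:
{"method": "move_arm", "body": {
  "plan": [
    {"xyz": [0, 0, 0], "rot": [0, 0, 0], "fingers": -0.1},
    {"xyz": [0, 0, 0], "rot": [0, 0, 0], "fingers": -0.2},
    {"xyz": [0, 0, 0], "rot": [0, 0, 0], "fingers": -0.4},
    {"xyz": [0, 0, 0], "rot": [0, 0, 0], "fingers": -0.6},
    {"xyz": [0, 0, 0], "rot": [0, 0, 0], "fingers": -0.8},
    {"xyz": [0, 0, 0], "rot": [0, 0, 0], "fingers": -0.8},
    {"xyz": [0, 0, 0], "rot": [0, 0, 0], "fingers": -0.8},
    {"xyz": [0, 0, 0], "rot": [0, 0, 0], "fingers": -0.8}
  ]
}}

```text
time: 17.32
ee_pos: [0.5501, 0.0781, 0.1153]
tcp_rot: [[0.866, -0.047, 0.498], [-0.043, -0.999, -0.021], [0.498, -0.003, -0.867]]
wrist_force: [-0.5, 0.7, -0.6]
gripper_width: 0.9
finger_force: 0.0
```

Request:
{"method": "move_arm", "body": {
  "plan": [
    {"xyz": [-0.01, 0.0005, 0.0173], "rot": [0, 0, 0], "fingers": -0.8},
    {"xyz": [-0.02, 0.001, 0.0346], "rot": [0, 0, 0], "fingers": -0.8},
    {"xyz": [-0.03, 0.0014, 0.052], "rot": [0, 0, 0], "fingers": -0.8},
    {"xyz": [-0.05, 0.0024, 0.0866], "rot": [0, 0, 0], "fingers": -0.8},
    {"xyz": [-0.05, 0.0024, 0.0866], "rot": [0, 0, 0], "fingers": -0.8},
    {"xyz": [-0.1, 0.0024, 0.07], "rot": [0, 0, 0], "fingers": -0.8},
    {"xyz": [-0.03, 0, 0.02], "rot": [0, 0, 0], "fingers": -0.8},
    {"xyz": [0, 0, 0], "rot": [0, 0, 0], "fingers": -0.8}
  ]
}}

```text
time: 17.98
ee_pos: [0.4628, 0.0816, 0.2288]
tcp_rot: [[0.863, -0.046, 0.503], [-0.043, -0.999, -0.019], [0.503, -0.005, -0.864]]
wrist_force: [0.1, -0.1, 0.0]
gripper_width: 0.902
finger_force: 0.0
```

Run:
```python
from h import *
np.set_printoptions(precision=4,suppress=True)
d=get_image("wrist");P=wcloud(d);o=get_obs();print(o["time"],o["ee_pos"],o["wrist_force"],o["finger_force"])
e=P-SEAT;h=e@N;r=np.linalg.norm(e-h[...,None]*N,axis=-1)
for nm,k in(("flange top",(r<.0345)&(r>.028)&(h>.001)&(h<.02)),("hex top",(r<.023)&(r>.019)&(h>.03)&(h<.05))):
    X=P[k];
    for _ in range(6):
        c=X.mean(0);n=np.linalg.svd(X-c)[2][2];n*=np.sign(n[2]);s=(X-c)@n;X=X[abs(s)<max(2*s.std(),.001)]
    print(nm,len(X),"h",np.median((X-SEAT)@N),"tilt vs axis",np.degrees(np.arccos(n@N)))
c,_,_=frays(d,np.array([[250.,196.]]))
v=d["view"]@np.r_[SEAT+.02*N,1];ray=np.array([v[0],-v[1],-v[2]]);th=np.arctan2(np.hypot(*ray[:2]),ray[2]);u=ray[:2]/np.hypot(*ray[:2])*th*297.3+[250.5,196];print(u)
x,y=np.clip(u.astype(int),[60,45],[450,338])
cv2.imwrite("pics/w5.png",np.clip(cv2.resize(d["image"][y-45:y+45,x-60:x+60],(800,600),interpolation=2)*1.5,0,255).astype(np.uint8))
```

```text
18.0333 [0.4632 0.0815 0.2273] [ 0.3597  0.2183 -0.3982] 0.0
flange top 855 h 0.007729186316881152 tilt vs axis 0.08990271563323612
hex top 459 h 0.03955557639630481 tilt vs axis 0.38553118340480036
[250.4477 168.9429]
```

View pics/w5.png

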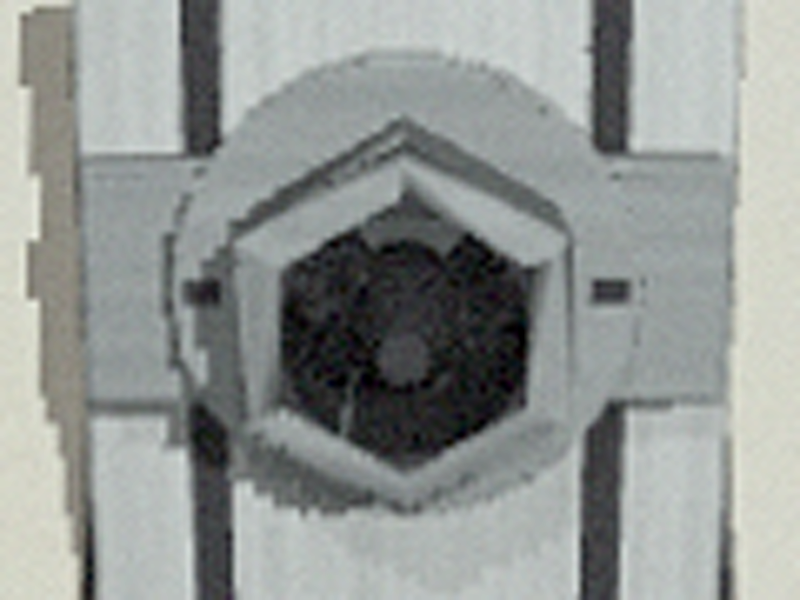

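The nut sits flat on its seat (flange top at 7.7 mm, tilt 0.1°). Its lug marks at (203,292) and (610,292) are square across the slope, so it is locked under the ridges. The hand is clear, so I'll hand it in.

```bash
python3 -c "
from workcell import close_job
print(close_job())"
```

```text
the job is handed in; nothing more can be done
None
```

The nut is seated flat on the angle plate's stud, turned about 90° clockwise so it is locked under the ridges, and released; the job was handed in at about 18 s, with the puck and reference disc left alone.

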